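Lock the sloping lamp-box cover with a flat screwdriver

ROBOT

A 6-joint arm with a two-finger parallel gripper is mounted at the origin on the work surface. World frame = base frame: x ahead of the robot, y to its left, z up, the work surface at z = 0. Lengths are in m, angles in rad, forces in N, time in s.
With the tool pointing down it reaches from about 0.35 to 0.85 m from the base axis. Payload 8.1 kg.
Tool frame: the origin (TCP) lies on the centre line of the jaws, within the pads' length; the fingertips stand 19 mm ahead of it and the grasp point (between the pads) is the TCP (robot.tips_ahead is the distance from the TCP to the fingertips, in m); y points along the fingers, z is the direction in which the jaws open and shut, and the axes are right-handed (so a half turn about y gives the same grasp; the last joint's range is limited). The gripper opens to 93 mm and grips with 3 to 60 N. Pads are 15 mm wide; open, the fingers measure 128 mm over their backs; the gripper's body (75 mm by 188 mm) begins 65 mm behind the grasp point.
Start: joints at [-1.223, 0.13, 1.488, -0, 1.523, -0.085], TCP at [0.252, -0.545, 0.238] pointing down, gripper open.
Joint ranges: [-2.96, 2.96], [-0.89, 2.26], [0.02, 2.5], [-1.34, 4.48], [0, 2.73], [-2.66, 2.66]. Speed limits (rad/s): [2.39, 2.39, 2.79, 3.14, 3.14, 3.14].

INTERFACE

Orientations are given as a rotation vector (axis times angle).
In Python, from plant import robot, imaging, models gives the robot as it stands.
- The arm moves only by the tool carry_out, never from a script. Its argument "motion" is one flat list of numbers, 7 for each row, row after row: the shift along the tool's x, y, z in m, then the turn, a rotation vector about the tool's x, y, z in degrees, then the opening, from -1 (shut) to 1 (fully open). A call has exactly 5 rows; each row shifts and turns the pose as measured when the row begins, along the tool's axes as they then stand; what a row does not reach is not made up. A row lasts 1/10 s, in which the tool goes at most 50 mm and 8.59 degrees, less where a joint would pass 70% of its speed; a pose out of reach is approached as far as the arm can. A call is refused whole if a number of a shift passes 0.05 or a number of a turn 8.59, either way. A call with a gripper value outside its range is refused whole. The fingers move at their own pace and stop on an object; "squeeze" is the grip in N (left out, the last holds). Time passes only in rows, so rows that do not move let the fingers close, or fill a call up. It gives the time, the measured TCP pose, the force and the opening at its end, in the units of the state.
- robot.read_state(): the state, without advancing time (a new reading comes with each control period).
- imaging.read_camera(name): name is "side" or "top" or "wrist"; returns the picture (400x640x3 uint8, blue, green, red); there is no depth.
- imaging.camera_model(name): a dict with "K" (3x3 intrinsics, pixels), "position" and "orientation" of the camera in the world. Camera axes: x right, y down, z forward; pixel columns grow to the right and rows downward; lengths in m; the calibration is good to about 2 mm. A picture is of the moment at which its call begins: read the wrist's pose just before it. camera_model takes no time and is no camera call; for the wrist camera it gives the pose at the moment of the call.
- robot.close_job(): hands the job in, once; it reports no verdict.
Trained networks look in the newest picture that a camera, given by its name, has taken for a name from the list of things; names that differ only in an ending like _2 or _b are one class to them, and where a whole thing is asked for, a point or a joint stands for the part that bears it (a point fixed in the world has none). Each returns a list of dicts, best first, with "confidence" (0 to 1); they miss things now and then, are a little off and sometimes report something else, mostly with a low value. They report only what shows in the picture. A call takes as long as a camera call. They do not tell look-alikes from the thing itself.
- models.outline_of(camera, thing): "pixels" (400x640 bool, what is visible of it) and "pixel" ([column, row] in pixels, amid what is visible of it).
The state is a dict: "t": time; "q": joint angles; "dq": joint speeds; "joint_torque": joint torques, N m; "tool_pos": TCP position; "orientation": TCP orientation; "force": force on the tool from outside, world axes, zero at the start; "wrist_torque": the same for the moment, N m; "opening": finger opening in m.
Only numpy, scipy, OpenCV 4.12 (cv2) and the standard library are available. Lean on these libraries where they do the work, as an engineer would, in place of code of your own. Each camera call takes 0.05 s, during which the arm holds its last target.

TASK

The sloping cover of the small lamp box is held by two slotted quarter-turn fasteners, both still open. Take the wide flat screwdriver from the tool rack, rest its blade lightly in each fastener and rotate it until it drops into the slot, then turn that fastener clockwise to its stop without forcing it. When both are locked, hang the screwdriver back upright in the rack hole it came from, let go, and leave everything else where it is.

Things in the scene. Friction and masses are not known exactly. Their poses are not given: they have to be found in the camera images.
- driver_grip (a point): Centre of the handle of the wide flat screwdriver (145 mm, 110 g), which hangs upright, blade down, in a rack hole: the tool with the thick flat-sided black handle, 32 mm along x, 26 mm along y, 56 mm tall. The handle reaches 26 mm above and 30 mm below this point; under it a round flange (32 mm across, 4 mm thick) rests on the rack. On the axis; z points from blade to handle.
- driver_tip (a point): Middle of the end of the screwdriver's blade, on the tool's axis, 119 mm below the handle centre, 85 mm below the flange's underside. Axes as at the handle: blade 14 mm wide along x, 2.2 mm thick along y, 16 mm long; above it a round steel shank 9 mm across.
- rack_top (a point): Middle of the rack's top face, 95 mm above the bench: aluminium plate 60 mm (x) by 170 mm (y), 10 mm thick, on two end walls, with three round 22 mm holes in a row along its y, at -55, 0 and +55 mm. Three tools hang in them in any order, flanges on the plate. Fixed; it stands left or right, turned by up to 0.35 rad.
- lampbox: White lamp box, fixed, 140 mm (x) by 140 mm (y), with a sloping top that falls towards its front (its -x side): 50 mm high in front, 121 mm at the back, a slope of 27 degrees. Origin in the middle of its underside. The middle between its two fasteners' faces is 12 mm in front of the origin and 87.5 mm up. On the other side from the rack, turned by up to 0.35 rad.
- fastener_l_slot (a point): Middle of the face of the fastener nearer the box's +y side. z: its axis, square to the slope, 27 degrees from vertical, leaning to the box's front. x: along the slot (turns with it). Steel head 20 mm across; slot right across, 4.6 mm wide, 5 mm deep. Head lies in a fixed aluminium collar, 21 mm inside, flaring to 31 mm at its rim 7.5 mm above this face; 37 mm outside.
- fastener_r_slot (a point): The same for the other fastener, nearer the box's -y side, 70 mm from the first.
- fastener_l (a joint): Turn of the fastener at the box's +y side, rad, growing clockwise seen from above the slope. 0: open, slot level across the slope (along the box's y); 1.57: locked at its stop, slot up and down the slope. Starts at 0 to 0.45. Turns with about 0.08 N m of friction and stays where left.
- fastener_r (a joint): The same for the other fastener.
- scriber: Bystander: scriber with a slim round black handle of 18 mm hanging in the rack, 50 mm high above the plate. Origin under its flange.
- nutdriver: Bystander: nut driver with a round black handle of 22 mm hanging in the rack, 54 mm high above the plate. Origin under its flange.
- can: Bystander: plain grey can 54 mm across and 140 mm tall, upright on the bench between rack and lamp box. Origin under its base.
- tape: Bystander: roll of brown tape lying flat, 84 mm across, 24 mm high, nearer the robot than the can. Origin under its centre.
- link: Bystander: flat steel link 190 mm long, 10 mm thick, with a round eye at one end, lying at the robot's right. Origin on its underside.
- tray: Bystander: grey tray 100 x 140 x 30 mm at the back. Origin under its centre.
- carton: Bystander: small cardboard box 100 x 80 x 60 mm at the left. Origin under its centre.
- driver: The whole screwdriver. Origin on its axis at the underside of the flange; axes as at its handle centre.
There are look-alikes about, which are no part of the job. Leave any blue or yellow look-alike of the driver alone.

How it is judged:
On the way, in this order (a step that is already met when the one before it is completed fails the run):
1. the screwdriver is lifted clear out of the rack (height (world z) of driver_tip above 0.1 m), for 0.1 s.
2. its blade has dropped into the slot of a fastener that is still open ((((z of driver_tip in the frame of fastener_l_slot between -0.009 and -0.0025 m and distance between driver_tip and fastener_l_slot below 0.009 m and angle between the x axis of driver_tip and the x axis of fastener_l_slot, either way round below 0.4 rad) and value of joint fastener_l below 1 rad) or ((z of driver_tip in the frame of fastener_r_slot between -0.009 and -0.0025 m and distance between driver_tip and fastener_r_slot below 0.009 m and angle between the x axis of driver_tip and the x axis of fastener_r_slot, either way round below 0.4 rad) and value of joint fastener_r below 1 rad))), for 0.1 s.
3. a first fastener is locked, turned by the blade in its slot ((((z of driver_tip in the frame of fastener_l_slot between -0.009 and -0.0025 m and distance between driver_tip and fastener_l_slot below 0.009 m and angle between the x axis of driver_tip and the x axis of fastener_l_slot, either way round below 0.4 rad) and value of joint fastener_l above 1.4 rad) or ((z of driver_tip in the frame of fastener_r_slot between -0.009 and -0.0025 m and distance between driver_tip and fastener_r_slot below 0.009 m and angle between the x axis of driver_tip and the x axis of fastener_r_slot, either way round below 0.4 rad) and value of joint fastener_r above 1.4 rad))), for 0.1 s.
4. the blade has dropped into the slot of the other fastener, still open ((((z of driver_tip in the frame of fastener_l_slot between -0.009 and -0.0025 m and distance between driver_tip and fastener_l_slot below 0.009 m and angle between the x axis of driver_tip and the x axis of fastener_l_slot, either way round below 0.4 rad) and value of joint fastener_l below 1 rad and value of joint fastener_r above 1.4 rad) or ((z of driver_tip in the frame of fastener_r_slot between -0.009 and -0.0025 m and distance between driver_tip and fastener_r_slot below 0.009 m and angle between the x axis of driver_tip and the x axis of fastener_r_slot, either way round below 0.4 rad) and value of joint fastener_r below 1 rad and value of joint fastener_l above 1.4 rad))), for 0.1 s.
5. both fasteners are locked (value of joint each of fastener_l, fastener_r above 1.4 rad), for 0.1 s.
At the end, for the whole second after the job is handed in: Both fasteners read more than 1.40 rad (locked at 1.57); the screwdriver hangs at rest in the rack hole it came from, its handle centre within 12 mm of where it started and within 7 degrees of upright (all of step 5 and distance of driver_grip from where it was at the start of the episode below 0.012 m and angle between driver_grip's own z axis and vertical below 0.12 rad and linear speed of driver below 0.03 m/s); the robot touches nothing.
It fails at once if another tool of the rack is shifted more than 25 mm or tipped (distance of any of scriber, nutdriver from where it was at the start of the episode above 0.025 m or angle between any of scriber, nutdriver's own z axis and vertical above 0.4 rad).
It fails at once if the can or the tape roll is shifted more than 25 mm or tipped (distance of any of can, tape from where it was at the start of the episode above 0.025 m or angle between any of can, tape's own z axis and vertical above 0.4 rad).
It fails at once if the link, tray or carton is shifted more than 25 mm or tipped (distance of any of link, tray, carton from where it was at the start of the episode above 0.025 m or angle between any of link, tray, carton's own z axis and vertical above 0.4 rad).
It fails at once if the screwdriver is forced: more than 60 N between it and the lamp box with its fasteners (contact force between driver and lampbox above 60 N).
It also fails if it takes over 72 s, if anything falls off the work surface, if the arm or the gripper's body presses on something with over 40 N, if the wrist force passes 120 N, or if a joint passes its speed limit or range.

## Working session

There is one attempt and no reset: what is moved stays moved. The work goes in short steps, Python scripts to look and compute and a tool call to move; the robot and the scene stay as the last step left them, time stands still between calls to the robot, and variables do not carry over. Pictures are saved under pics/ and viewed, and the job is handed in when it is done.

Besides the shell and the picture viewer there is one more tool, called after "Call:" by a JSON object that holds its "fn" and its "kwargs". carry_out: Moves the arm, as the interface text tells. Its arguments: {"type":"object","properties":{"motion":{"type":"array","items":{"type":"number"}},"squeeze":{"type":"number"}},"required":["motion"]}

```bash
ls; mkdir -p pics; cat > h.py <<'E'
import numpy as np, cv2
from plant import robot, imaging, models
from scipy.spatial.transform import Rotation as R
def rot(o):
    o=np.array(o,float)
    return o if o.shape==(3,3) else (R.from_rotvec(o).as_matrix() if o.size==3 else R.from_quat(o).as_matrix())
E
python3 - <<'E'
from h import *
s=robot.read_state(); print(s); print(robot.tips_ahead)
for n in ["side","top","wrist"]:
    print(n,imaging.camera_model(n)); cv2.imwrite(f"pics/{n}0.png",imaging.read_camera(n))
E
```

```text
pics
{'t': 0.0, 'q': array([-1.22337486e+00,  1.31181145e-01,  1.48927473e+00, -8.54178239e-06,
        1.52299047e+00, -8.54028303e-02]), 'dq': array([ 0.00119683,  0.00063159, -0.00012795, -0.00012415, -0.00073275,
        0.00182439]), 'joint_torque': array([-4.85953769e-04, -5.59858203e+01, -4.91748869e+01,  7.66498852e-02,
        3.57722933e-02, -1.84236224e-04]), 'tool_pos': array([ 0.25149526, -0.54415952,  0.23657798]), 'orientation': array([-0.43604491,  1.98403313, -1.98030554]), 'force': array([ 0.06787422,  0.27266821, -0.3360362 ]), 'wrist_torque': array([-0.01216164, -0.02830956, -0.00929386]), 'opening': 0.09284481138751828}
0.019
side {'K': array([[488.54814343,   0.        , 317.01126121],
       [  0.        , 488.54814343, 205.80686683],
       [  0.        ,   0.        ,   1.        ]]), 'position': array([ 0.35617306, -0.97661038,  1.0700938 ]), 'orientation': array([-2.32055749,  0.21962324, -0.11934491])}
top {'K': array([[383.91665888,   0.        , 318.07698533],
       [  0.        , 383.91665888, 197.42554859],
       [  0.        ,   0.        ,   1.        ]]), 'position': array([0.53117964, 0.00422674, 1.47783257]), 'orientation': array([-2.21469245,  2.2005676 , -0.04001523])}
wrist {'K': array([[280.68844859,   0.        , 318.40635798],
       [  0.        , 280.68844859, 205.29144021],
       [  0.        ,   0.        ,   1.        ]]), 'position': array([ 0.31318942, -0.51713134,  0.38516104]), 'orientation': array([ 2.46482395, -1.57695994, -0.1994959 ])}
```

View pics/side0.png

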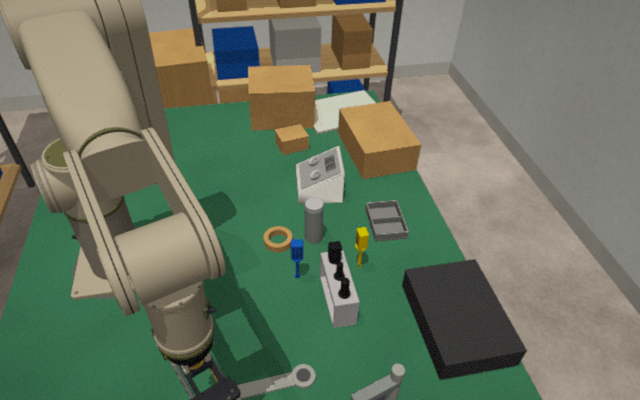

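View pics/top0.png

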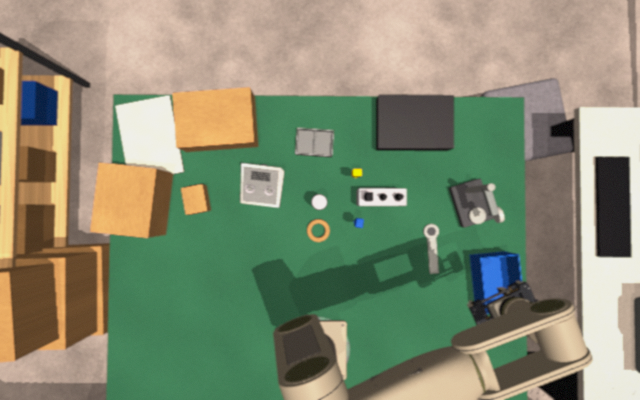

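View pics/wrist0.png

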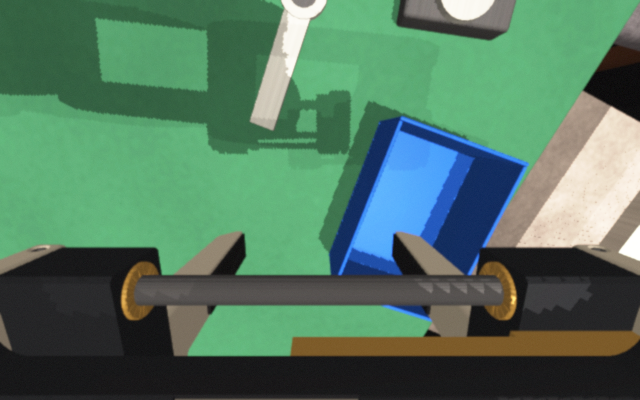

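```bash
cat >> h.py <<'E'
def ray(cam,px,m=None):
    m=m or imaging.camera_model(cam); K=m["K"]
    d=np.linalg.inv(K)@np.array([px[0],px[1],1.0]); return np.array(m["position"]),rot(m["orientation"])@d
def atz(cam,px,z,m=None):
    p,d=ray(cam,px,m); return p+d*(z-p[2])/d[2]
def proj(cam,P,m=None):
    m=m or imaging.camera_model(cam); c=(np.asarray(P)-m["position"])@rot(m["orientation"]); u=c@m["K"].T; return u[...,:2]/u[...,2:]
def crop(cam,img,c,w,name,k=6):
    x,y=c; a=img[max(0,y-w):y+w,max(0,x-w):x+w]; cv2.imwrite(name,cv2.resize(a,None,fx=k,fy=k,interpolation=cv2.INTER_CUBIC))
E
python3 - <<'E'
from h import *
t=cv2.imread("pics/top0.png"); s=cv2.imread("pics/side0.png")
a=cv2.resize(t[175:220,340:420],None,fx=8,fy=8,interpolation=2)
b=cv2.resize(t[155:215,225:305],None,fx=8,fy=8,interpolation=2)
cv2.imwrite("pics/za.png",a);cv2.imwrite("pics/zb.png",b)
cv2.imwrite("pics/zc.png",cv2.resize(s[225:335,285:385],None,fx=5,fy=5,interpolation=2))
cv2.imwrite("pics/zd.png",cv2.resize(s[140:210,280:360],None,fx=8,fy=8,interpolation=2))
for c in ["top","side"]:
  imaging.read_camera(c)
  for n in ["driver","lampbox","fastener_l_slot","fastener_r_slot","scriber","nutdriver","rack_top","can"]:
    try:
      for o in models.outline_of(c,n)[:3]: print(c,n,round(o["confidence"],2),o["pixel"],o["pixels"].sum())
    except Exception as e: print(c,n,e)
E
```

```text
top driver 0.62 [358.0, 224.2] 103
top driver 0.46 [366.0, 191.9] 87
top lampbox 0.9 [260.4, 187.8] 1594
top fastener_r_slot 0.2 [319.6, 203.7] 178
top nutdriver 0.54 [398.9, 197.1] 48
top rack_top 0.85 [382.0, 200.8] 512
top can 0.74 [321.6, 202.5] 183
side driver 0.81 [334.0, 251.6] 271
side driver 0.63 [294.1, 139.1] 789
side driver 0.58 [355.6, 240.8] 324
side lampbox 0.71 [319.2, 177.3] 2188
side fastener_r_slot 0.53 [321.7, 174.1] 2128
side fastener_r_slot 0.21 [338.7, 271.3] 127
side scriber 0.59 [336.8, 272.4] 166
side nutdriver 0.78 [343.4, 290.5] 203
side rack_top 0.89 [339.5, 297.0] 1470
side can 0.66 [312.2, 219.2] 769
```

View pics/za.png

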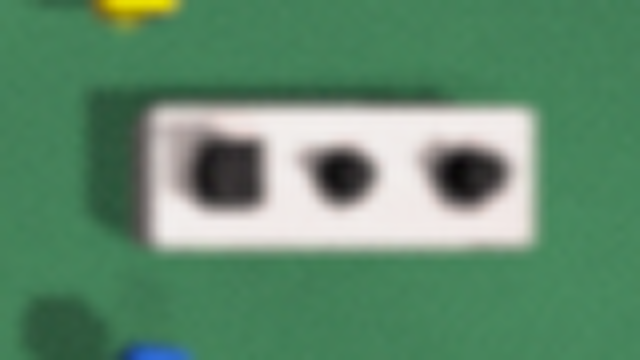

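View pics/zb.png

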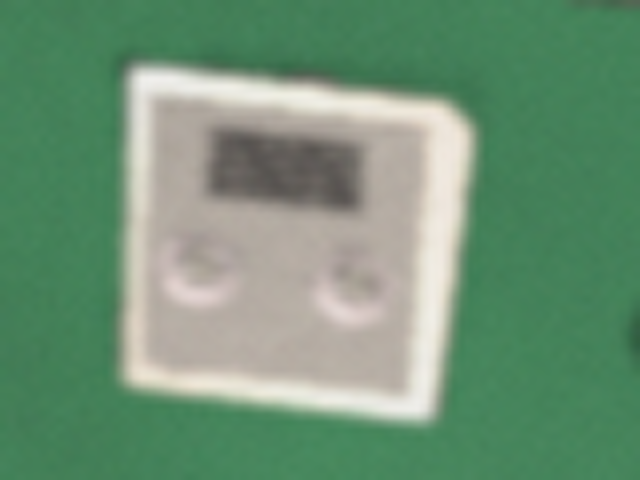

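View pics/zc.png

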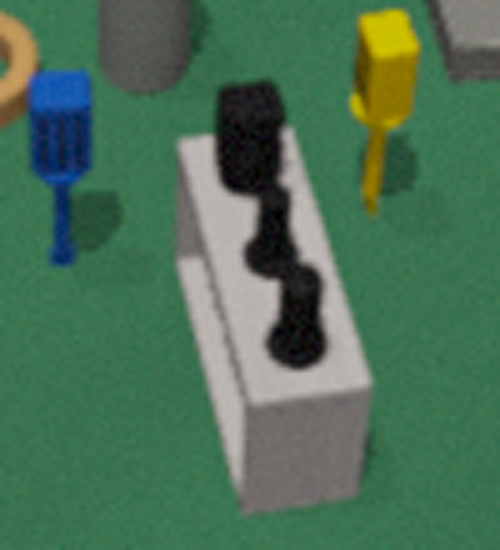

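View pics/zd.png

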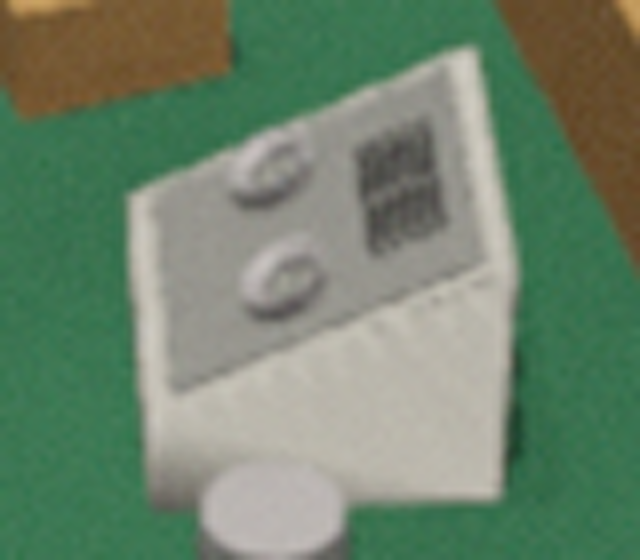

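```bash
python3 - <<'E'
from h import *
f=lambda o,x,y:(o[0]+x/8,o[1]+y/8)
A=(339.5,174.5);B=(224.5,154.5)
print("rack corners");
for p in [(152,105),(535,105),(535,245),(152,245)]: print(atz("top",f(A,*p),0.095).round(3))
z=0.095+0.004+0.056
print("handle top")
for p in [(205,140),(264,140),(264,208),(200,208),(234,174)]: print(atz("top",f(A,*p),z).round(3))
print("scriber",atz("top",f(A,345,175),.145),"nut",atz("top",f(A,470,175),.149))
print("fasteners L,R")
for p in [(200,262),(355,282)]: print(atz("top",f(B,*p),0.0875+.004).round(4))
print("box corners front l r, back l r")
for p,z in [((128,385),.05),((430,420),.05),((132,66),.121),((470,105),.121)]: print(atz("top",f(B,*p),z).round(4))
print("side fasteners L R", [atz("side",(279.5+p[0]/8,139.5+p[1]/8),.0915).round(4) for p in [(278,165),(290,275)]])
print("can",atz("top",(319.5,201.5),.14),"tape",atz("top",(318.5,231),.024), "blue",atz("top",(359,223),.12),"yel",atz("top",(357,173),.12))
m=imaging.camera_model("wrist"); s=robot.read_state(); T=rot(s["orientation"])
print(T.round(3)); print((T.T@(m["position"]-s["tool_pos"])).round(4)); print((T.T@rot(m["orientation"])).round(4))
E
```

```text
rack corners
[ 0.611 -0.148  0.095]
[ 0.613 -0.32   0.095]
[ 0.549 -0.32   0.095]
[ 0.548 -0.148  0.095]
handle top
[ 0.593 -0.164  0.155]
[ 0.593 -0.189  0.155]
[ 0.564 -0.189  0.155]
[ 0.564 -0.162  0.155]
[ 0.578 -0.176  0.155]
scriber [ 0.57862791 -0.226017    0.145     ] nut [ 0.578837   -0.27953416  0.149     ]
fasteners L,R
[0.6104 0.2461 0.0915]
[0.6018 0.1761 0.0915]
box corners front l r, back l r
[0.5553 0.2861 0.05  ]
[0.54   0.1457 0.05  ]
[0.6954 0.2721 0.121 ]
[0.6791 0.1223 0.121 ]
side fasteners L R [array([0.6088, 0.2482, 0.0915]), array([0.6001, 0.1791, 0.0915])]
can [ 0.55950491 -0.00671592  0.14      ] tape [ 0.45045969 -0.00457838  0.024     ] blue [ 0.48485662 -0.1469006   0.12      ] yel [ 0.66189938 -0.13928136  0.12      ]
[[-0.908 -0.     0.419]
 [-0.419 -0.    -0.908]
 [ 0.    -1.     0.   ]]
[-0.0674 -0.1485  0.001 ]
[[ 5.000e-04  9.691e-01  2.466e-01]
 [ 1.000e-04 -2.466e-01  9.691e-01]
 [ 1.000e+00 -5.000e-04 -2.000e-04]]
```

```bash
cat >> h.py <<'E'
def plan(pos,Rt,n,grip,z0=None):
    """rows from now to (pos,Rt) in n equal steps; prints tool-frame rows"""
    s=robot.read_state(); p=np.array(s["tool_pos"]); Rc=R.from_matrix(rot(s["orientation"])); Rt=R.from_matrix(Rt)
    rv=(Rc.inv()*Rt).as_rotvec()
    P=p.copy(); print("now",p.round(4),"dist",np.linalg.norm(pos-p).round(4),"turn",np.degrees(rv).round(2))
    for i in range(n):
        Ri=Rc*R.from_rotvec(rv*i/n); d=Ri.inv().apply((np.asarray(pos)-p)/n)
        print(", ".join(f"{v:.4f}" for v in d)+",  "+", ".join(f"{v:.2f}" for v in np.degrees(rv/n))+f",  {grip}")
def frame(ydir,zdir):
    y=np.array(ydir,float);y/=np.linalg.norm(y);z=np.array(zdir,float);z-=y*(y@z);z/=np.linalg.norm(z);return np.c_[np.cross(y,z),y,z]
E
python3 - <<'E'
from h import *
plan([0.545,-0.176,0.36],frame([0,0,-1],[1,0,0]),12,0)
E
```

```text
now [ 0.2517 -0.5447  0.2376] dist 0.4868 turn [ -0.  -65.2   0. ]
-0.0351, -0.0102, -0.0176,  -0.00, -5.43, 0.00,  0
-0.0366, -0.0102, -0.0142,  -0.00, -5.43, 0.00,  0
-0.0378, -0.0102, -0.0107,  -0.00, -5.43, 0.00,  0
-0.0386, -0.0102, -0.0071,  -0.00, -5.43, 0.00,  0
-0.0391, -0.0102, -0.0034,  -0.00, -5.43, 0.00,  0
-0.0393, -0.0102, 0.0003,  -0.00, -5.43, 0.00,  0
-0.0391, -0.0102, 0.0040,  -0.00, -5.43, 0.00,  0
-0.0385, -0.0102, 0.0077,  -0.00, -5.43, 0.00,  0
-0.0376, -0.0102, 0.0113,  -0.00, -5.43, 0.00,  0
-0.0364, -0.0102, 0.0148,  -0.00, -5.43, 0.00,  0
-0.0348, -0.0102, 0.0182,  -0.00, -5.43, 0.00,  0
-0.0329, -0.0102, 0.0214,  -0.00, -5.43, 0.00,  0
```

Call:
{"fn": "carry_out", "kwargs": {"motion": [-0.035,-0.02,-0.018,0,-5.4,0,0.2,-0.037,-0.02,-0.014,0,-5.4,0,0.2,-0.038,-0.02,-0.011,0,-5.4,0,0.2,-0.039,-0.015,-0.007,0,-5.4,0,0.2,-0.039,-0.01,-0.003,0,-5.4,0,0.2]}}

```text
t: 1.55
tool_pos: [0.374, -0.3878, 0.3223]
orientation: [-0.822, 1.681, -1.671]
force: [0.9, -0.5, -1.1]
opening: 0.0584
```

Call:
{"fn": "carry_out", "kwargs": {"motion": [-0.039,-0.01,0,0,-5.4,0,0.2,-0.039,-0.01,0.004,0,-5.4,0,0.2,-0.038,-0.01,0.008,0,-5.4,0,0.2,-0.037,0,0.011,0,-5.4,0,0.2,-0.036,0,0.015,0,-5.4,0,0.2]}}

```text
t: 2.05
tool_pos: [0.4983, -0.2278, 0.3578]
orientation: [-1.122, 1.33, -1.333]
force: [0.4, 0.2, -0.5]
opening: 0.0556
```

```bash
python3 - <<'E'
from h import *
plan([0.545,-0.176,0.36],frame([0,0,-1],[1,0,0]),5,0.2)
E
```

```text
now [ 0.4983 -0.2278  0.3578] dist 0.0698 turn [-0.16 -9.65 -0.03]
-0.0118, -0.0004, 0.0075,  -0.03, -1.93, -0.01,  0.2
-0.0115, -0.0004, 0.0079,  -0.03, -1.93, -0.01,  0.2
-0.0112, -0.0004, 0.0082,  -0.03, -1.93, -0.01,  0.2
-0.0110, -0.0004, 0.0086,  -0.03, -1.93, -0.01,  0.2
-0.0107, -0.0004, 0.0090,  -0.03, -1.93, -0.01,  0.2
```

Call:
{"fn": "carry_out", "kwargs": {"motion": [-0.013,0,0.014,0,-2,0,0.2,-0.013,0,0.016,0,-2,0,0.2,-0.011,0,0.016,0,-2,0,0.2,-0.011,0,0.016,0,-2,0,0.2,-0.011,0,0.017,0,-2,0,0.2]}}

```text
t: 2.55
tool_pos: [0.5872, -0.1694, 0.3596]
orientation: [-1.215, 1.189, -1.196]
force: [-0.1, -0.5, 0.4]
opening: 0.0558
```

```bash
cat >> h.py <<'E'
def shot(cam,name):
    m=imaging.camera_model(cam); im=imaging.read_camera(cam); cv2.imwrite(f"pics/{name}.png",im)
    import pickle; pickle.dump(m,open(f"pics/{name}.pkl","wb")); return im,m
def load(name):
    import pickle; return cv2.imread(f"pics/{name}.png"),pickle.load(open(f"pics/{name}.pkl","rb"))
E
python3 - <<'E'
from h import *
im,m=shot("wrist","w1"); s=robot.read_state(); print(s["tool_pos"],rot(s["orientation"]).round(3))
print(proj("wrist",np.array([[.578,-.176,.155],[.578,-.176,.099]]),m))
E
```

```text
[ 0.58894765 -0.1674986   0.35895705] [[ 0.025  0.006  1.   ]
 [-1.     0.001  0.025]
 [-0.001 -1.     0.006]]
[[310.47370052 192.75364209]
 [311.34136371 185.0580213 ]]
```

View pics/w1.png

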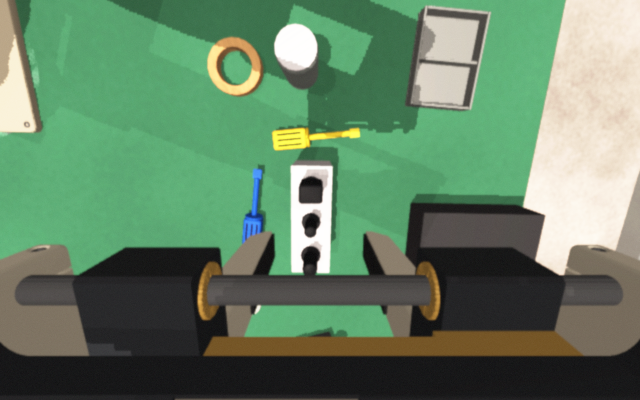

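```bash
python3 - <<'E'
from h import *
im,m=load("w1")
cv2.imwrite("pics/w1z.png",cv2.resize(im[155:280,275:350],None,fx=6,fy=6,interpolation=2)[:600])
for yy in (-.03,):
  pass
# predicted model overlay
for nm,p in dict(tc=[.578,-.176,.155]).items():
  c=[[ .578+a,-.176+b,.155] for a,b in [(-.016,-.013),(.016,-.013),(.016,.013),(-.016,.013)]]
  print(((proj("wrist",np.array(c),m)-[275,155]+.5)*6).round(0))
c=[[ .58+a,-.234+b,.095] for a,b in [(-.03,-.085),(.03,-.085),(.03,.085),(-.03,.085)]]
print(((proj("wrist",np.array(c),m)-[275,155]+.5)*6).round(0))
E
```

```text
[[141. 287.]
 [289. 290.]
 [292. 171.]
 [141. 168.]]
[[109. 703.]
 [332. 707.]
 [354.  74.]
 [108.  69.]]
```

View pics/w1z.png

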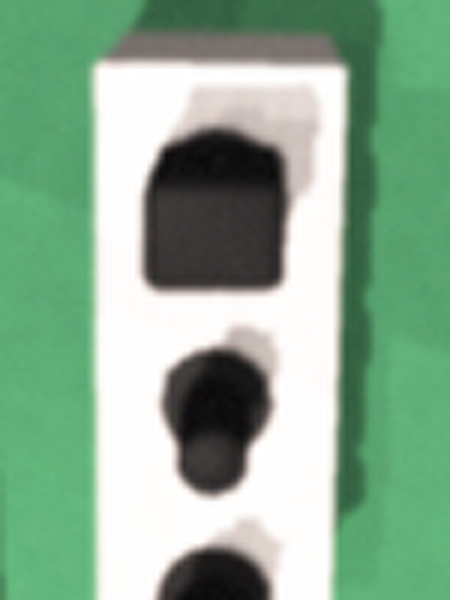

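```bash
python3 - <<'E'
from h import *
plan([0.578,-0.177,0.20],frame([0,0,-1],[1,0,0]),5,0.2)
E
```

```text
now [ 0.5889 -0.1675  0.359 ] dist 0.1596 turn [-0.34  1.46 -0.07]
0.0019, 0.0318, -0.0024,  -0.07, 0.29, -0.01,  0.2
0.0019, 0.0318, -0.0024,  -0.07, 0.29, -0.01,  0.2
0.0019, 0.0318, -0.0023,  -0.07, 0.29, -0.01,  0.2
0.0019, 0.0318, -0.0023,  -0.07, 0.29, -0.01,  0.2
0.0019, 0.0318, -0.0022,  -0.07, 0.29, -0.01,  0.2
```

Call:
{"fn": "carry_out", "kwargs": {"motion": [0.003,0.03,-0.004,-0.1,0.5,0,0.2,0.002,0.034,-0.003,-0.1,0.5,0,0.2,0.002,0.033,-0.002,-0.1,0.3,0,0.2,0.002,0.032,-0.001,0,0.2,0,0.2,0,0,0,0,0,0,0.2]}}

```text
t: 3.1
tool_pos: [0.5808, -0.1759, 0.2273]
orientation: [-1.206, 1.206, -1.211]
force: [-1.0, -0.8, -1.6]
opening: 0.0557
```

```bash
python3 - <<'E'
from h import *
plan([0.578,-0.177,0.129],frame([0,0,-1],[1,0,0]),4,0.2)
im,m=shot("wrist","w2"); cv2.imwrite("pics/w2z.png",cv2.resize(im[100:400,160:480],None,fx=2,fy=2,interpolation=2))
E
```

```text
now [ 0.5808 -0.1759  0.2273] dist 0.0983 turn [-0.23  0.03 -0.  ]
0.0003, 0.0246, -0.0008,  -0.06, 0.01, -0.00,  0.2
0.0003, 0.0246, -0.0008,  -0.06, 0.01, -0.00,  0.2
0.0003, 0.0246, -0.0008,  -0.06, 0.01, -0.00,  0.2
0.0003, 0.0246, -0.0007,  -0.06, 0.01, -0.00,  0.2
```

View pics/w2z.png

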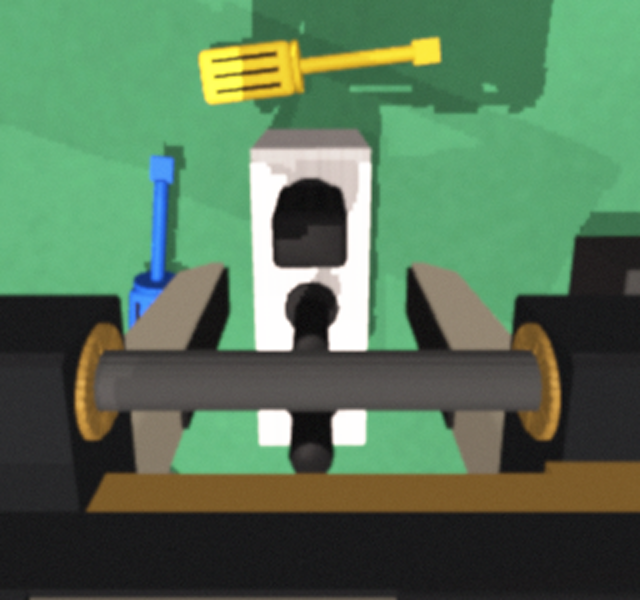

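Call:
{"fn": "carry_out", "kwargs": {"motion": [0,0.025,-0.001,0,0,0,0.2,0,0.025,-0.001,0,0,0,0.2,0,0.025,-0.001,0,0,0,0.2,0,0.02,0,0,0,0,0.2,0,0,0,0,0,0,0.2]}}

```text
t: 3.65
tool_pos: [0.5871, -0.1794, 0.1478]
orientation: [-1.197, 1.187, -1.227]
force: [-0.6, -0.0, 0.2]
opening: 0.056
```

```bash
python3 - <<'E'
from h import *
plan([0.578,-0.177,0.129],frame([0,0,-1],[1,0,0]),1,0.2)
im,m=shot("wrist","w3"); cv2.imwrite("pics/w3z.png",cv2.resize(im[100:400,160:480],None,fx=2,fy=2,interpolation=2))
E
```

```text
now [ 0.5871 -0.1794  0.1478] dist 0.0211 turn [-1.43  0.02  0.46]
-0.0026, 0.0186, -0.0096,  -1.43, 0.02, 0.46,  0.2
```

View pics/w3z.png

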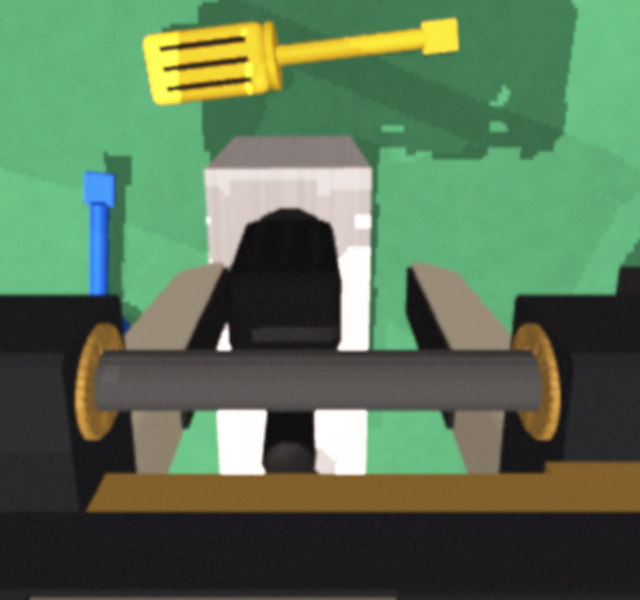

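Call:
{"fn": "carry_out", "kwargs": {"motion": [-0.002,0,-0.008,-0.8,0,0.3,0.2,-0.001,0.004,-0.003,-0.8,0,0.2,0.2,0,0.006,-0.001,-0.2,0,0,0.2,0,0.006,0,0,0,0,0.2,0,0.002,0,0,0,0,0.2]}}

```text
t: 4.2
tool_pos: [0.5796, -0.1783, 0.1395]
orientation: [-1.209, 1.204, -1.214]
force: [0.2, -1.3, 0.0]
opening: 0.0556
```

```bash
python3 - <<'E'
from h import *
plan([0.578,-0.177,0.129],frame([0,0,-1],[1,0,0]),1,0.2)
E
```

```text
now [ 0.5796 -0.1783  0.1395] dist 0.0107 turn [-0.25  0.02  0.23]
-0.0013, 0.0105, -0.0016,  -0.25, 0.02, 0.23,  0.2
```

Call:
{"fn": "carry_out", "kwargs": {"motion": [-0.001,0.008,-0.002,-0.2,0,0.2,0.2,0,0.004,0,0,0,0,0.2,0,0,0,0,0,0,0.0,0,0,0,0,0,0,-0.5,0,0,0,0,0,0,-1], "squeeze": 20}}

```text
t: 4.7
tool_pos: [0.5766, -0.1769, 0.1249]
orientation: [-1.21, 1.21, -1.208]
force: [0.5, -0.4, 1.1]
opening: 0.0365
```

Call:
{"fn": "carry_out", "kwargs": {"motion": [0,0,0,0,0,0,-1,0,0,0,0,0,0,-1,0,0,0,0,0,0,-1,0,0,0,0,0,0,-1,0,0,0,0,0,0,-1], "squeeze": 50}}

```text
t: 5.2
tool_pos: [0.5767, -0.1769, 0.1252]
orientation: [-1.21, 1.21, -1.208]
force: [-0.5, 0.2, -0.9]
opening: 0.0319
```

```bash
python3 - <<'E'
from h import *
print(robot.read_state())
plan([0.578,-0.177,0.129],frame([0,0,-1],[1,0,0]),1,0.2)
E
```

```text
{'t': 5.2, 'q': array([-3.82629702e-01,  2.18433316e-01,  1.59888674e+00,  6.26215486e-05,
        1.32574643e+00, -3.82981195e-01]), 'dq': array([ 4.65022173e-04,  6.79002280e-04,  7.08123812e-06, -8.01649636e-04,
        1.21031077e-03,  1.54253986e-03]), 'joint_torque': array([ 7.70183942e-05, -5.85746241e+01, -4.72136343e+01,  6.59332937e-02,
        5.55500959e-02, -9.54860843e-05]), 'tool_pos': array([ 0.57674902, -0.17690682,  0.1251867 ]), 'orientation': array([-1.20990149,  1.21022872, -1.20786908]), 'force': array([-0.47786308,  0.21212014, -0.89585813]), 'wrist_torque': array([-0.01240541, -0.05843397,  0.03730134]), 'opening': 0.03185416190964259}
now [ 0.5767 -0.1769  0.1252] dist 0.004 turn [ 0.08  0.02 -0.03]
0.0001, -0.0038, 0.0012,  0.08, 0.02, -0.03,  0.2
```

Call:
{"fn": "carry_out", "kwargs": {"motion": [0,-0.01,0,0,0,0,-1,0,-0.015,0,0,0,0,-1,0,-0.015,0,0,0,0,-1,0,-0.015,0,0,0,0,-1,0,-0.01,0,0,0,0,-1]}}

```text
t: 5.7
tool_pos: [0.5765, -0.1768, 0.1955]
orientation: [-1.21, 1.211, -1.207]
force: [0.3, 0.3, -0.8]
opening: 0.0318
```

```bash
python3 - <<'E'
from h import *
plan([0.577,-0.177,0.33],frame([0,0,-1],[1,0,0]),5,-1)
E
```

```text
now [ 0.5765 -0.1768  0.1955] dist 0.1345 turn [ 0.11  0.02 -0.05]
0.0000, -0.0269, 0.0000,  0.02, 0.00, -0.01,  -1
0.0000, -0.0269, 0.0001,  0.02, 0.00, -0.01,  -1
0.0000, -0.0269, 0.0001,  0.02, 0.00, -0.01,  -1
0.0000, -0.0269, 0.0001,  0.02, 0.00, -0.01,  -1
0.0000, -0.0269, 0.0001,  0.02, 0.00, -0.01,  -1
```

Call:
{"fn": "carry_out", "kwargs": {"motion": [0,-0.02,0,0,0,0,-1,0,-0.025,0,0,0,0,-1,0,-0.03,0,0,0,0,-1,0,-0.03,0,0,0,0,-1,0,-0.02,0,0,0,0,-1]}}

```text
t: 6.2
tool_pos: [0.5759, -0.1766, 0.3287]
orientation: [-1.21, 1.21, -1.208]
force: [0.2, -0.1, -2.0]
opening: 0.0319
```

```bash
python3 - <<'E'
from h import *
im,m=shot("wrist","w4"); s=robot.read_state(); print(s["tool_pos"]); T=rot(s["orientation"])
for d in (.100,.1152): print(proj("wrist",s["tool_pos"]+T@np.array([[0,d,-.007],[0,d,0],[0,d,.007]]).T.reshape(3,3).T if 0 else np.array([s["tool_pos"]+T@np.array([0,d,k]) for k in (-.007,0,.007)]),m))
cv2.imwrite("pics/w4z.png",cv2.resize(im[50:290,200:440],None,fx=2.5,fy=2.5,interpolation=2))
im,m=shot("side","s4");im,m=shot("top","t4")
E
```

```text
[ 0.57689477 -0.17698149  0.33274774]
[[312.41534571 210.83778953]
 [320.16558679 210.84580484]
 [327.91824952 210.85382266]]
[[312.83534446 206.64997897]
 [320.15974492 206.6569356 ]
 [327.48630819 206.66389428]]
```

View pics/w4z.png

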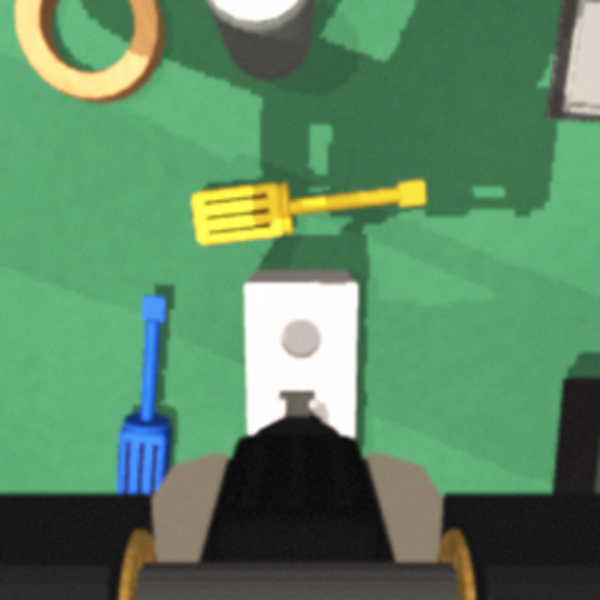

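View pics/s4.png

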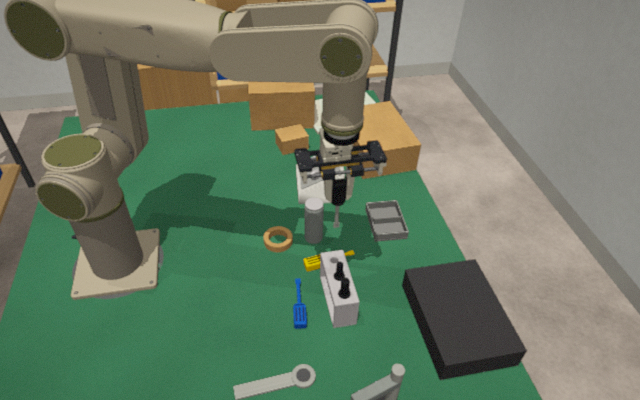

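```bash
cat >> h.py <<'E'
BOX=dict(mid=np.array([.605,.210,.0875]),yaw=-.112)
TL=.1152  # TCP->tip
def box():
    y=BOX["yaw"];xb=np.array([np.cos(y),np.sin(y),0]);yb=np.array([-np.sin(y),np.cos(y),0]);t=np.radians(27)
    n=-np.sin(t)*xb+np.cos(t)*np.array([0,0,1]);u=np.cos(t)*xb+np.sin(t)*np.array([0,0,1])
    return BOX["mid"]+.035*yb,BOX["mid"]-.035*yb,n,u,yb
def pose(which,theta,h):
    L,Rr,n,u,yb=box(); F=L if which=="L" else Rr
    return F+n*(h+TL),frame(-n,np.cos(theta)*yb+np.sin(theta)*u)
E
python3 - <<'E'
from h import *
p,r=pose("R",.2,.12); print(p); plan(p,r,13,-1)
E
```

```text
[0.49497864 0.1871535  0.29706473]
now [ 0.5764 -0.1768  0.3275] dist 0.3742 turn [ 21.26 -70.69 -19.47]
-0.0280, 0.0023, -0.0063,  1.64, -5.44, -1.50,  -1
-0.0285, 0.0015, -0.0036,  1.64, -5.44, -1.50,  -1
-0.0288, 0.0006, -0.0009,  1.64, -5.44, -1.50,  -1
-0.0287, -0.0001, 0.0018,  1.64, -5.44, -1.50,  -1
-0.0284, -0.0007, 0.0045,  1.64, -5.44, -1.50,  -1
-0.0278, -0.0013, 0.0072,  1.64, -5.44, -1.50,  -1
-0.0270, -0.0018, 0.0099,  1.64, -5.44, -1.50,  -1
-0.0259, -0.0022, 0.0124,  1.64, -5.44, -1.50,  -1
-0.0245, -0.0024, 0.0149,  1.64, -5.44, -1.50,  -1
-0.0229, -0.0026, 0.0172,  1.64, -5.44, -1.50,  -1
-0.0211, -0.0026, 0.0194,  1.64, -5.44, -1.50,  -1
-0.0191, -0.0026, 0.0214,  1.64, -5.44, -1.50,  -1
-0.0169, -0.0024, 0.0232,  1.64, -5.44, -1.50,  -1
```

Call:
{"fn": "carry_out", "kwargs": {"motion": [-0.028,-0.005,-0.006,1.6,-5.4,-1.5,-1,-0.028,-0.005,-0.004,1.6,-5.4,-1.5,-1,-0.029,-0.005,-0.001,1.6,-5.4,-1.5,-1,-0.029,0,0.002,1.6,-5.4,-1.5,-1,-0.028,0,0.004,1.6,-5.4,-1.5,-1]}}

```text
t: 6.85
tool_pos: [0.5408, -0.0363, 0.3227]
orientation: [-1.395, 0.695, -0.992]
force: [-0.2, 0.6, -1.7]
opening: 0.0318
```

```bash
python3 - <<'E'
from h import *
p,r=pose("R",.2,.12); plan(p,r,9,-1)
s=robot.read_state(); print(s["tool_pos"]+rot(s["orientation"])[:,1]*TL)
E
```

```text
now [ 0.5408 -0.0363  0.3227] dist 0.2295 turn [ 13.53 -43.05 -12.55]
-0.0245, -0.0003, 0.0069,  1.50, -4.78, -1.39,  -1
-0.0239, -0.0007, 0.0089,  1.50, -4.78, -1.39,  -1
-0.0230, -0.0010, 0.0109,  1.50, -4.78, -1.39,  -1
-0.0220, -0.0012, 0.0128,  1.50, -4.78, -1.39,  -1
-0.0208, -0.0014, 0.0147,  1.50, -4.78, -1.39,  -1
-0.0195, -0.0015, 0.0164,  1.50, -4.78, -1.39,  -1
-0.0180, -0.0015, 0.0180,  1.50, -4.78, -1.39,  -1
-0.0164, -0.0014, 0.0195,  1.50, -4.78, -1.39,  -1
-0.0147, -0.0012, 0.0208,  1.50, -4.78, -1.39,  -1
[ 0.55863067 -0.04697001  0.20940016]
```

Call:
{"fn": "carry_out", "kwargs": {"motion": [-0.025,-0.003,0.007,1.5,-4.8,-1.4,-1,-0.024,-0.003,0.009,1.5,-4.8,-1.4,-1,-0.023,-0.003,0.011,1.5,-4.8,-1.4,-1,-0.022,-0.002,0.013,1.5,-4.8,-1.4,-1,-0.021,-0.002,0.015,1.5,-4.8,-1.4,-1]}}

```text
t: 7.35
tool_pos: [0.5066, 0.0951, 0.3041]
orientation: [-1.488, 0.223, -0.766]
force: [-0.3, 0.1, -0.4]
opening: 0.0319
```

```bash
python3 - <<'E'
from h import *
p,r=pose("R",.2,.09); plan(p,r,5,-1)
E
```

```text
now [0.5066 0.0951 0.3041] dist 0.0967 turn [  6.05 -17.86  -6.03]
-0.0124, 0.0047, 0.0141,  1.21, -3.57, -1.21,  -1
-0.0116, 0.0048, 0.0147,  1.21, -3.57, -1.21,  -1
-0.0107, 0.0049, 0.0153,  1.21, -3.57, -1.21,  -1
-0.0099, 0.0050, 0.0159,  1.21, -3.57, -1.21,  -1
-0.0090, 0.0051, 0.0164,  1.21, -3.57, -1.21,  -1
```

Call:
{"fn": "carry_out", "kwargs": {"motion": [-0.012,0.005,0.014,1.3,-3.8,-1.3,-1,-0.012,0.005,0.015,1.3,-3.8,-1.3,-1,-0.011,0.005,0.015,1.3,-3.8,-1.3,-1,-0.01,0.005,0.016,1.3,-3.8,-1.3,-1,-0.009,0.005,0.016,1.2,-3.6,-1.2,-1]}}

```text
t: 7.85
tool_pos: [0.5009, 0.1895, 0.2566]
orientation: [-1.51, -0.16, -0.58]
force: [0.6, -0.6, -1.6]
opening: 0.0317
```

```bash
python3 - <<'E'
from h import *
im,m=shot("wrist","w5");s=robot.read_state(); import pickle; pickle.dump(s,open("pics/w5s.pkl","wb"))
p,r=pose("R",.2,.05); plan(p,r,5,-1)
L,Rr,n,u,yb=box(); print(proj("wrist",np.array([L,Rr,s["tool_pos"]+rot(s["orientation"])[:,1]*TL]),m))
cv2.imwrite("pics/w5z.png",cv2.resize(im[100:300,200:440],None,fx=3.3,fy=3,interpolation=2))
E
```

```text
now [0.4997 0.1911 0.254 ] dist 0.0339 turn [-0.39  2.36 -0.14]
0.0033, 0.0059, -0.0004,  -0.08, 0.47, -0.03,  -1
0.0033, 0.0059, -0.0004,  -0.08, 0.47, -0.03,  -1
0.0033, 0.0059, -0.0003,  -0.08, 0.47, -0.03,  -1
0.0033, 0.0059, -0.0003,  -0.08, 0.47, -0.03,  -1
0.0033, 0.0059, -0.0003,  -0.08, 0.47, -0.03,  -1
[[372.907535   191.21345312]
 [317.76380612 200.15268903]
 [320.686565   202.16280057]]
```

View pics/w5.png

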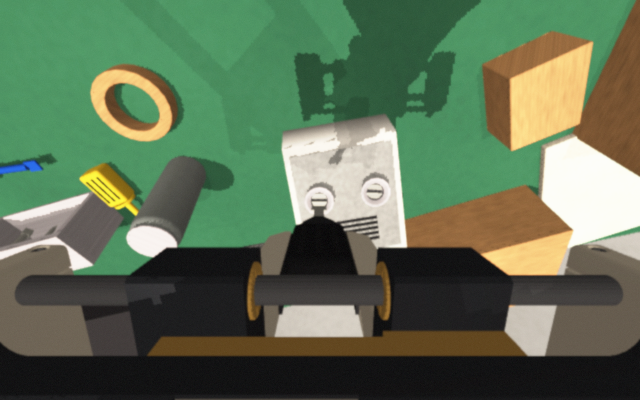

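```bash
python3 - <<'E'
from h import *
im,m=load("w5")
cv2.imwrite("pics/w5z.png",cv2.resize(im[165:225,300:400],None,fx=8,fy=8,interpolation=2))
E
```

```text
(no output)
```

View pics/w5z.png

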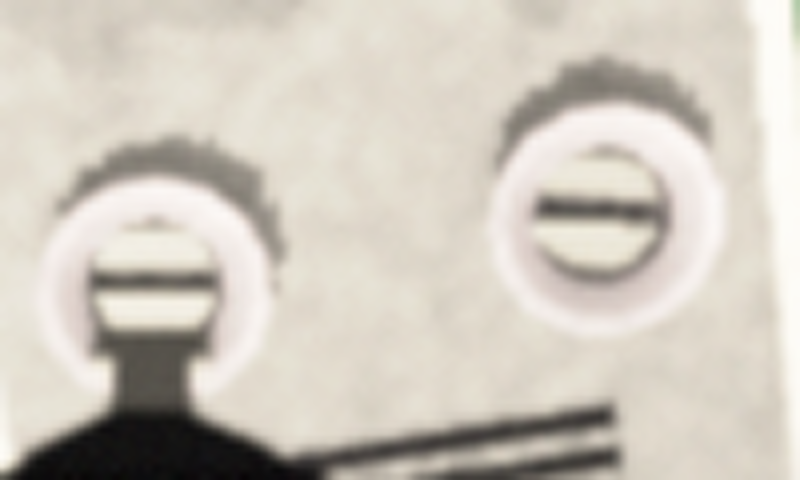

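```bash
cat >> h.py <<'E'
Et=np.array([-.0674,-.1485,.001]); ER=np.array([[5e-4,.9691,.2466],[1e-4,-.2466,.9691],[1,-5e-4,-2e-4]])
def toolof(m):
    Rt=rot(m["orientation"])@ER.T; return np.array(m["position"])-Rt@Et,Rt
def tippix(tip,m):
    c=ER.T@(np.asarray(tip)-Et); u=m["K"]@c; return u[:2]/u[2]
def tipfrompix(px,yd,m):
    d=ER@np.linalg.inv(m["K"])@np.array([px[0],px[1],1]); return Et+d*(yd-Et[1])/d[1]
def onplane(px,m,off=0):
    L,Rr,n,u,yb=box(); p,d=np.array(m["position"]),rot(m["orientation"])@np.linalg.inv(m["K"])@np.array([px[0],px[1],1])
    return p+d*((BOX["mid"]+n*off-p)@n)/(d@n)
E
python3 - <<'E'
from h import *
im,m=load("w5"); p,T=toolof(m); print("tool",p)
print("static tip px",tippix([0,TL,0],m),"tip front",tippix([-.0011,TL,0],m))
print("tip from px",tipfrompix((318.5,206.3),TL,m)+[.0011,0,0])
L,Rr,n,u,yb=box()
z=lambda x,y:(300+x/8-.5,165+y/8-.5)
A=onplane(z(155,280),m);B=onplane(z(597,210),m)
A2=onplane(z(154,294),m,.0075)-.0075*n;B2=onplane(z(606,219),m,.0075)-.0075*n
for nm,v in dict(R=A,L=B,Rrim=A2,Lrim=B2).items(): print(nm,v.round(4),"in tool",(T.T@(v-p)).round(4))
print("dist",np.linalg.norm(A-B),np.linalg.norm(A2-B2),"yaw",-np.arctan2((B-A)[0],(B-A)[1]),(B-A)@n, "model",Rr,L)
# slot dirs
a,b=onplane(z(95,281),m),onplane(z(215,281),m); d=b-a; print("R theta",np.arctan2(d@u,d@yb))
a,b=onplane(z(537,207),m),onplane(z(655,214),m); d=b-a; print("L theta",np.arctan2(d@u,d@yb))
print("tool z theta",np.arctan2(T[:,2]@u,T[:,2]@yb))
E
```

```text
tool [0.50097287 0.18747693 0.25624324]
static tip px [317.43701945 205.58991558] tip front [317.43548463 204.48975326]
tip from px [0.0018117 0.1152    0.0010359]
R [0.6007 0.1768 0.0872] in tool [0.0128 0.1961 0.0015]
L [0.6088 0.2464 0.0873] in tool [0.0016 0.1965 0.0707]
Rrim [0.6011 0.1765 0.0874] in tool [0.0133 0.1961 0.0013]
Lrim [0.6087 0.2463 0.0873] in tool [0.0016 0.1965 0.0706]
dist 0.07005457185074018 0.07024383098818923 yaw -0.11538090784578496 1.4340674717593624e-17 model [0.60108819 0.17521929 0.0875    ] [0.60891181 0.24478071 0.0875    ]
R theta 0.16492164973037937
L theta 0.22482666566147175
tool z theta 0.16316104104099804
```

```bash
cat >> h.py <<'E'
BOX=dict(mid=np.array([.60475,.2116,.0873]),yaw=-.1155)
TIP=np.array([.0018,.1152,.0010])
def pose(which,theta,h):
    L,Rr,n,u,yb=box(); F=L if which=="L" else Rr; Rt=frame(-n,np.cos(theta)*yb+np.sin(theta)*u)
    return F+n*h-Rt@TIP,Rt
def where(which):
    s=robot.read_state(); L,Rr,n,u,yb=box(); F=L if which=="L" else Rr; T=rot(s["orientation"]); d=s["tool_pos"]+T@TIP-F
    print("tip rel: u %.4f yb %.4f n %.4f"%(d@u,d@yb,d@n),"theta %.3f"%np.arctan2(T[:,2]@u,T[:,2]@yb),"F.n %.1f F.u %.1f F.y %.1f"%(s["force"]@n,s["force"]@u,s["force"]@yb),"t",s["t"])
E
python3 - <<'E'
from h import *
where("R");p,r=pose("R",.165,.03); plan(p,r,4,-1)
E
```

```text
tip rel: u -0.0134 yb 0.0042 n 0.0797 theta 0.156 F.n -2.2 F.u -2.6 F.y 1.9 t 7.9
now [0.4997 0.1911 0.254 ] dist 0.0515 turn [-0.49  0.54 -0.15]
0.0034, 0.0124, -0.0004,  -0.12, 0.13, -0.04,  -1
0.0034, 0.0124, -0.0003,  -0.12, 0.13, -0.04,  -1
0.0034, 0.0124, -0.0003,  -0.12, 0.13, -0.04,  -1
0.0034, 0.0124, -0.0003,  -0.12, 0.13, -0.04,  -1
```

Call:
{"fn": "carry_out", "kwargs": {"motion": [0.003,0.011,0,-0.1,0.1,0,-1,0.003,0.011,0,-0.1,0.1,0,-1,0.003,0.011,0,-0.1,0.1,0,-1,0.003,0.011,0,-0.1,0.1,0,-1,0,0,0,0,0,0,-1]}}

```text
t: 8.4
tool_pos: [0.5304, 0.1831, 0.2119]
orientation: [-1.521, -0.146, -0.579]
force: [0.4, -0.4, -0.4]
opening: 0.0314
```

```bash
python3 - <<'E'
from h import *
where("R");p,r=pose("R",.165,.03); plan(p,r,2,-1)
E
```

```text
tip rel: u -0.0055 yb -0.0015 n 0.0278 theta 0.165 F.n -0.5 F.u 0.2 F.y -0.3 t 8.4
now [0.5304 0.1831 0.2119] dist 0.005 turn [ 0.27 -0.01 -0.52]
0.0021, -0.0011, 0.0009,  0.13, -0.01, -0.26,  -1
0.0021, -0.0011, 0.0009,  0.13, -0.01, -0.26,  -1
```

Call:
{"fn": "carry_out", "kwargs": {"motion": [0.003,-0.001,0.001,0.2,0,-0.3,-1,0.002,0,0.001,0.1,0,-0.2,-1,0,0,0,0,0,0,-1,0,0,0,0,0,0,-1,0,0,0,0,0,0,-1]}}

```text
t: 8.9
tool_pos: [0.5363, 0.1831, 0.2169]
orientation: [-1.515, -0.154, -0.588]
force: [0.4, -0.2, -0.7]
opening: 0.0319
```

```bash
python3 - <<'E'
from h import *
where("R");
im,m=shot("wrist","w6");where("R"); p,T=toolof(m); s=robot.read_state(); print(p-s["tool_pos"])
cv2.imwrite("pics/w6z.png",cv2.resize(im[175:225,290:390],None,fx=8,fy=8,interpolation=2))
E
```

```text
tip rel: u 0.0033 yb -0.0005 n 0.0296 theta 0.168 F.n -0.8 F.u 0.0 F.y -0.2 t 8.9
tip rel: u 0.0034 yb -0.0004 n 0.0297 theta 0.168 F.n -0.4 F.u -1.2 F.y 0.4 t 8.95
[ 3.41366724e-05 -2.09136207e-03 -3.55393777e-04]
```

View pics/w6z.png

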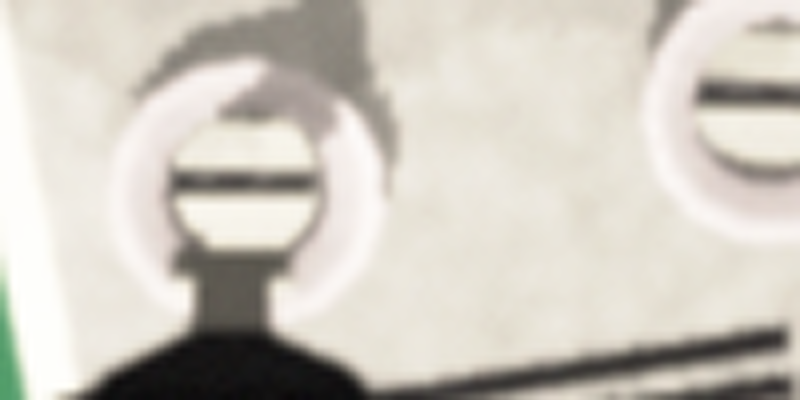

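```bash
python3 - <<'E'
from h import *
for i in range(3):
    m=imaging.camera_model("wrist"); s=robot.read_state(); T=rot(s["orientation"])
    print(s["t"],s["q"][0],s["tool_pos"],(T.T@(m["position"]-s["tool_pos"])).round(4),(T.T@rot(m["orientation"])).round(4).tolist())
    if i==1: imaging.read_camera("top")
E
```

```text
8.95 0.3737529020615641 [0.53629844 0.18309187 0.21692051] [-0.0667 -0.1482 -0.0009] [[0.0002, 0.9695, 0.245], [0.0008, -0.245, 0.9695], [1.0, -0.0, -0.0008]]
8.95 0.3737529020615641 [0.53629844 0.18309187 0.21692051] [-0.0667 -0.1482 -0.0009] [[0.0002, 0.9695, 0.245], [0.0008, -0.245, 0.9695], [1.0, -0.0, -0.0008]]
9.0 0.37379384176539404 [0.5362289  0.18308117 0.21678222] [-0.0667 -0.1482 -0.0009] [[0.0003, 0.9695, 0.245], [0.0008, -0.245, 0.9695], [1.0, -0.0001, -0.0008]]
```

```bash
cat >> h.py <<'E'
Et=np.array([-.067,-.1484,.0]); ER=np.array([[0,.9693,.2458],[0,-.2458,.9693],[1,0,0]])
def rel(slotpx,h,m,tippx=(318.6,206.0),yd=.1152):
    """tip and slot in tool frame; h=height of tip over face along tool y"""
    a=tipfrompix(tippx,yd,m)+[.0011,0,0]; b=tipfrompix(slotpx,yd+h,m); print("tip",a.round(4),"slot",b.round(4),"move x,z",(b-a)[[0,2]].round(4)); return b-a
E
python3 - <<'E'
from h import *
im,m=load("w6"); z=lambda x,y:(290+x/8-.5,175+y/8-.5)
for h in (.028,.030,.032): rel(z(247,183),h,m)
im,m=load("w5"); z=lambda x,y:(300+x/8-.5,165+y/8-.5)
rel(z(155,280),.080,m)
E
```

```text
tip [0.0017 0.1152 0.0002] slot [-0.0017  0.1432  0.0021] move x,z [-0.0034  0.0019]
tip [0.0017 0.1152 0.0002] slot [-0.0013  0.1452  0.0021] move x,z [-0.003   0.0019]
tip [0.0017 0.1152 0.0002] slot [-0.0009  0.1472  0.0021] move x,z [-0.0025  0.0019]
tip [0.0017 0.1152 0.0002] slot [0.0126 0.1952 0.0006] move x,z [0.011  0.0004]
```

```bash
python3 - <<'E'
from h import *
s=robot.read_state(); T=rot(s["orientation"]); F=s["tool_pos"]+T@np.array([-.0013,.1452,.0021]); L,Rr,n,u,yb=box()
print(F,Rr,(F-Rr)@np.c_[u,yb,n]); mid=F+.035*yb; print(mid)
open("h.py","a").write(f"\nBOX=dict(mid=np.array({mid.round(5).tolist()}),yaw=-.1155)\nTIP=np.array([.0017,.1152,.0002])\n")
E
python3 - <<'E'
from h import *
where("R");p,r=pose("R",.165,.012); plan(p,r,4,-1)
E
```

```text
[0.60139099 0.17791326 0.08710441] [0.60071648 0.17683319 0.0873    ] [ 0.00039728  0.0011506  -0.00042194]
[0.6054245  0.21268006 0.08710441]
tip rel: u 0.0026 yb -0.0024 n 0.0300 theta 0.168 F.n -1.0 F.u 0.1 F.y -0.3 t 9.0
now [0.5362 0.1831 0.2168] dist 0.0183 turn [-0.05 -0.15  0.1 ]
-0.0007, 0.0045, 0.0005,  -0.01, -0.04, 0.02,  -1
-0.0007, 0.0045, 0.0005,  -0.01, -0.04, 0.02,  -1
-0.0007, 0.0045, 0.0005,  -0.01, -0.04, 0.02,  -1
-0.0007, 0.0045, 0.0005,  -0.01, -0.04, 0.02,  -1
```

Call:
{"fn": "carry_out", "kwargs": {"motion": [-0.002,0,0.001,0,0,0,-1,0,0.004,0.001,0,0,0,-1,0,0.004,0,0,0,0,-1,0,0.004,0,0,0,0,-1,0,0,0,0,0,0,-1]}}

```text
t: 9.5
tool_pos: [0.5405, 0.1854, 0.2043]
orientation: [-1.514, -0.154, -0.588]
force: [-0.0, -0.5, -1.7]
opening: 0.0318
```

```bash
python3 - <<'E'
from h import *
where("R");p,r=pose("R",.165,.012); plan(p,r,1,-1)
im,m=shot("wrist","w7");where("R")
cv2.imwrite("pics/w7z.png",cv2.resize(im[180:220,290:370],None,fx=10,fy=10,interpolation=2))
E
```

```text
tip rel: u 0.0005 yb 0.0005 n 0.0170 theta 0.167 F.n -1.5 F.u -0.8 F.y -0.5 t 9.5
now [0.5405 0.1854 0.2043] dist 0.005 turn [-0.07 -0.11  0.09]
-0.0002, 0.0050, -0.0004,  -0.07, -0.11, 0.09,  -1
tip rel: u 0.0006 yb 0.0005 n 0.0173 theta 0.167 F.n -0.8 F.u -0.7 F.y -0.1 t 9.55
```

View pics/w7z.png

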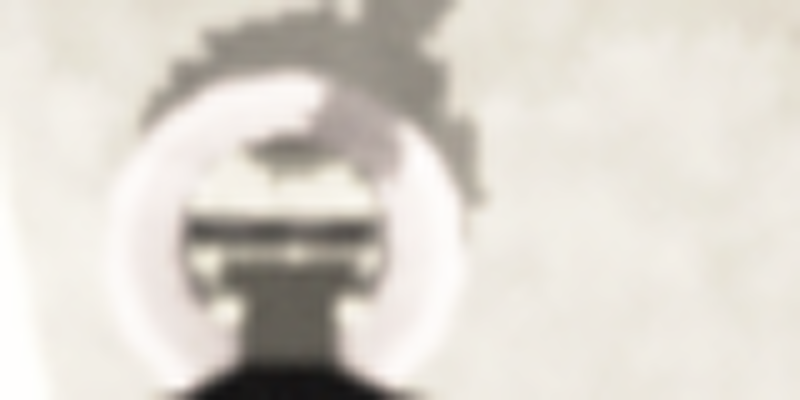

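```bash
python3 - <<'E'
from h import *
im,m=load("w7"); z=lambda x,y:(290+x/10-.5,180+y/10-.5)
for h in (.015,.017,.019): rel(z(284,231),h,m,tippx=z(290.5,260))
E
```

```text
tip [1.200e-03 1.152e-01 1.000e-04] slot [ 0.0008  0.1302 -0.0005] move x,z [-0.0003 -0.0007]
tip [1.200e-03 1.152e-01 1.000e-04] slot [ 0.0013  0.1322 -0.0005] move x,z [ 0.0001 -0.0007]
tip [1.200e-03 1.152e-01 1.000e-04] slot [ 0.0018  0.1342 -0.0005] move x,z [ 0.0006 -0.0007]
```

Call:
{"fn": "carry_out", "kwargs": {"motion": [0,0.004,-0.0005,0,0,0,-1,0,0.003,0,0,0,0,-1,0,0.003,0,0,0,0,-1,0,0.002,0,0,0,0,-1,0,0,0,0,0,0,-1]}}

```text
t: 10.05
tool_pos: [0.5464, 0.184, 0.1927]
orientation: [-1.515, -0.154, -0.588]
force: [0.2, -0.4, -1.2]
opening: 0.0316
```

```bash
python3 - <<'E'
from h import *
where("R");p,r=pose("R",.165,.0); plan(p,r,1,-1)
E
```

```text
tip rel: u 0.0005 yb -0.0003 n 0.0040 theta 0.167 F.n -1.2 F.u -0.3 F.y -0.4 t 10.05
now [0.5464 0.184  0.1927] dist 0.004 turn [-0.06 -0.13  0.09]
-0.0004, 0.0040, 0.0003,  -0.06, -0.13, 0.09,  -1
```

Call:
{"fn": "carry_out", "kwargs": {"motion": [0,0.002,0.0002,0,0,0,-1,0,0.0015,0,0,0,0,-1,0,0.0015,0,0,0,0,-1,0,0.001,0,0,0,0,-1,0,0.001,0,0,0,0,-1]}}

```text
t: 10.55
tool_pos: [0.5501, 0.184, 0.1865]
orientation: [-1.514, -0.155, -0.588]
force: [-0.8, 0.4, -0.7]
opening: 0.0317
```

```bash
python3 - <<'E'
from h import *
where("R");p,r=pose("R",.165,.0); plan(p,r,1,-1)
im,m=shot("wrist","w8")
cv2.imwrite("pics/w8z.png",cv2.resize(im[180:220,290:370],None,fx=10,fy=10,interpolation=2))
E
```

```text
tip rel: u 0.0011 yb 0.0002 n -0.0032 theta 0.167 F.n -0.2 F.u -1.0 F.y 0.3 t 10.55
now [0.5501 0.184  0.1865] dist 0.0033 turn [-0.09 -0.13  0.13]
-0.0008, -0.0032, -0.0002,  -0.09, -0.13, 0.13,  -1
```

View pics/w8z.png

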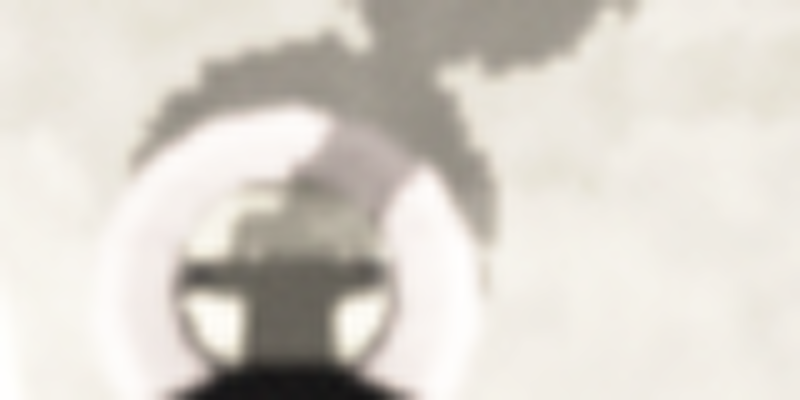

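Call:
{"fn": "carry_out", "kwargs": {"motion": [-0.0005,0.001,0,0,0,0,-1,0,0.001,0,0,0,0,-1,0,0,0,0,0,0,-1,0,0,0,0,0,0,-1,0,0,0,0,0,0,-1]}}

```text
t: 11.1
tool_pos: [0.5503, 0.1841, 0.1852]
orientation: [-1.514, -0.154, -0.588]
force: [0.2, -0.2, -0.3]
opening: 0.0315
```

```bash
python3 - <<'E'
from h import *
where("R");p,r=pose("R",.165,-.004); plan(p,r,1,-1)
E
```

```text
tip rel: u 0.0006 yb 0.0003 n -0.0044 theta 0.168 F.n -0.4 F.u 0.1 F.y -0.1 t 11.1
now [0.5503 0.1841 0.1852] dist 0.0006 turn [-0.08 -0.15  0.11]
-0.0004, -0.0004, -0.0003,  -0.08, -0.15, 0.11,  -1
```

Call:
{"fn": "carry_out", "kwargs": {"motion": [-0.0003,0,0.0002,0,5,0,-1,0,0,0.0002,0,6,0,-1,0,0,0.0002,0,6,0,-1,0,0,0.0002,0,6,0,-1,0,0,0,0,0,0,-1]}}

```text
t: 11.6
tool_pos: [0.5509, 0.1844, 0.1854]
orientation: [-1.361, 0.165, -0.889]
force: [-2.4, -0.0, 0.4]
opening: 0.0318
```

```bash
python3 - <<'E'
from h import *
where("R");p,r=pose("R",1.57,-.0045); plan(p,r,7,-1); s=robot.read_state(); print(s["wrist_torque"],s["opening"])
im,m=shot("wrist","w9")
cv2.imwrite("pics/w9z.png",cv2.resize(im[180:220,290:370],None,fx=10,fy=10,interpolation=2))
E
```

```text
tip rel: u 0.0012 yb -0.0001 n -0.0045 theta 0.583 F.n 1.5 F.u -2.0 F.y -0.3 t 11.6
now [0.5509 0.1844 0.1854] dist 0.0012 turn [-0.18 56.55  0.09]
-0.0000, 0.0000, 0.0002,  -0.03, 8.08, 0.01,  -1
-0.0000, 0.0000, 0.0002,  -0.03, 8.08, 0.01,  -1
-0.0001, 0.0000, 0.0002,  -0.03, 8.08, 0.01,  -1
-0.0001, 0.0000, 0.0001,  -0.03, 8.08, 0.01,  -1
-0.0001, 0.0000, 0.0001,  -0.03, 8.08, 0.01,  -1
-0.0001, 0.0000, 0.0001,  -0.03, 8.08, 0.01,  -1
-0.0001, 0.0000, 0.0001,  -0.03, 8.08, 0.01,  -1
[-0.02896519  0.42735125  0.10151367] 0.03183002701375701
```

View pics/w9z.png

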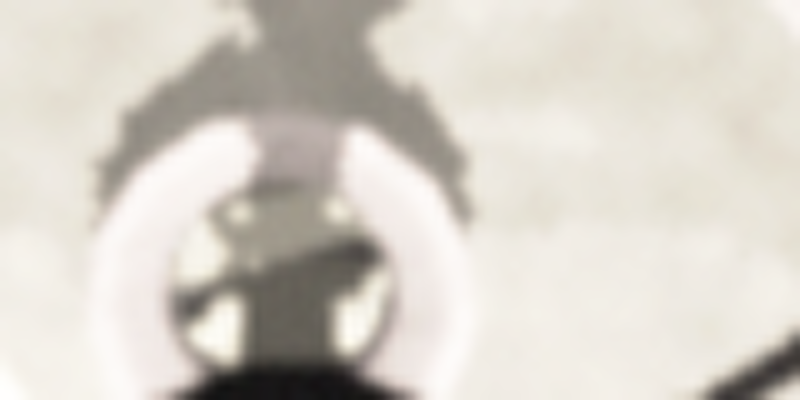

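Call:
{"fn": "carry_out", "kwargs": {"motion": [0,0,0.0002,0,7,0,-1,0,0,0.0002,0,7,0,-1,0,0,0.0002,0,7,0,-1,0,0,0.0002,0,7,0,-1,0,0,0,0,0,0,-1]}}

```text
t: 12.15
tool_pos: [0.5511, 0.1843, 0.1855]
orientation: [-1.126, 0.536, -1.209]
force: [-1.5, 0.6, 1.0]
opening: 0.0318
```

```bash
python3 - <<'E'
from h import *
where("R");s=robot.read_state(); L,Rr,n,u,yb=box();print(s["wrist_torque"]@n,s["wrist_torque"])
p,r=pose("R",1.7,-.0045); plan(p,r,5,-1)
im,m=shot("wrist","w10")
cv2.imwrite("pics/w10z.png",cv2.resize(im[180:220,290:370],None,fx=10,fy=10,interpolation=2))
E
```

```text
tip rel: u 0.0008 yb -0.0010 n -0.0045 theta 1.068 F.n 1.6 F.u -0.9 F.y 0.4 t 12.15
0.08897875323316022 [-0.11626248  0.48063087  0.01279682]
now [0.5511 0.1843 0.1855] dist 0.0012 turn [-0.14 36.23  0.1 ]
-0.0002, 0.0000, 0.0002,  -0.03, 7.25, 0.02,  -1
-0.0002, 0.0000, 0.0002,  -0.03, 7.25, 0.02,  -1
-0.0002, 0.0000, 0.0002,  -0.03, 7.25, 0.02,  -1
-0.0002, 0.0000, 0.0001,  -0.03, 7.25, 0.02,  -1
-0.0002, 0.0000, 0.0001,  -0.03, 7.25, 0.02,  -1
```

View pics/w10z.png

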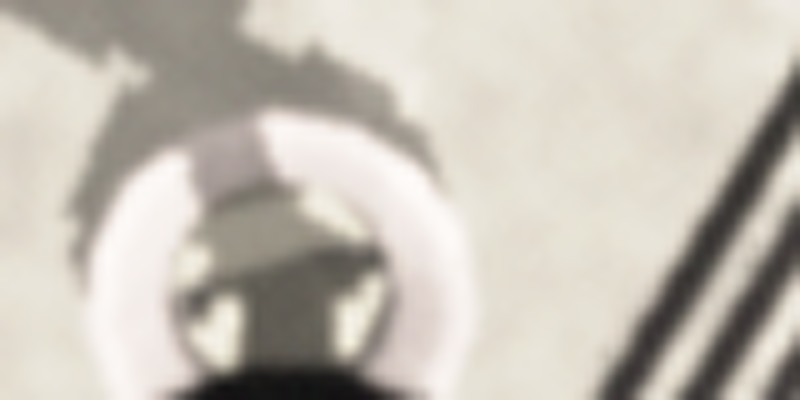

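Call:
{"fn": "carry_out", "kwargs": {"motion": [-0.0005,0,0.0004,0,7,0,-1,-0.0003,0,0.0002,0,7,0,-1,0,0,0.0002,0,7,0,-1,0,0,0.0002,0,5,0,-1,0,0,0,0,0,0,-1]}}

```text
t: 12.7
tool_pos: [0.5513, 0.1843, 0.1856]
orientation: [-0.862, 0.866, -1.465]
force: [-1.5, -0.5, 0.1]
opening: 0.0316
```

```bash
cat >> h.py <<'E'
def tq():
    s=robot.read_state(); L,Rr,n,u,yb=box();print("torque n",round(s["wrist_torque"]@n,3))
E
python3 - <<'E'
from h import *
where("R");tq()
p,r=pose("R",1.8,-.0045); plan(p,r,3,-1)
im,m=shot("wrist","w11")
cv2.imwrite("pics/w11z.png",cv2.resize(im[180:220,290:370],None,fx=10,fy=10,interpolation=2))
E
```

```text
tip rel: u 0.0003 yb -0.0016 n -0.0045 theta 1.505 F.n 0.7 F.u -1.3 F.y -0.6 t 12.7
torque n 0.091
now [0.5513 0.1843 0.1856] dist 0.0012 turn [-0.12 16.89  0.2 ]
-0.0004, 0.0000, 0.0002,  -0.04, 5.63, 0.07,  -1
-0.0004, 0.0000, 0.0001,  -0.04, 5.63, 0.07,  -1
-0.0004, 0.0000, 0.0001,  -0.04, 5.63, 0.07,  -1
```

View pics/w11z.png

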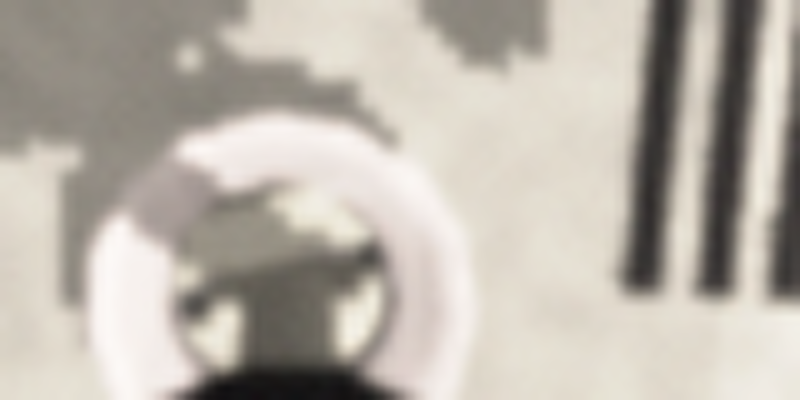

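Call:
{"fn": "carry_out", "kwargs": {"motion": [-0.0003,0,0.0002,0,5,0,-1,-0.0002,0,0.0001,0,5,0,-1,0,0,0,0,3,0,-1,0,0,0,0,2,0,-1,0,0,0,0,0,0,-1]}}

```text
t: 13.25
tool_pos: [0.5514, 0.1843, 0.1857]
orientation: [-0.695, 1.042, -1.591]
force: [-2.0, -0.2, 1.0]
opening: 0.0318
```

```bash
python3 - <<'E'
from h import *
where("R");tq()
im,m=shot("wrist","w12")
cv2.imwrite("pics/w12z.png",cv2.resize(im[180:220,290:370],None,fx=10,fy=10,interpolation=2))
E
```

```text
tip rel: u -0.0001 yb -0.0017 n -0.0044 theta 1.745 F.n 1.8 F.u -1.3 F.y -0.4 t 13.25
torque n 0.074
```

View pics/w12z.png

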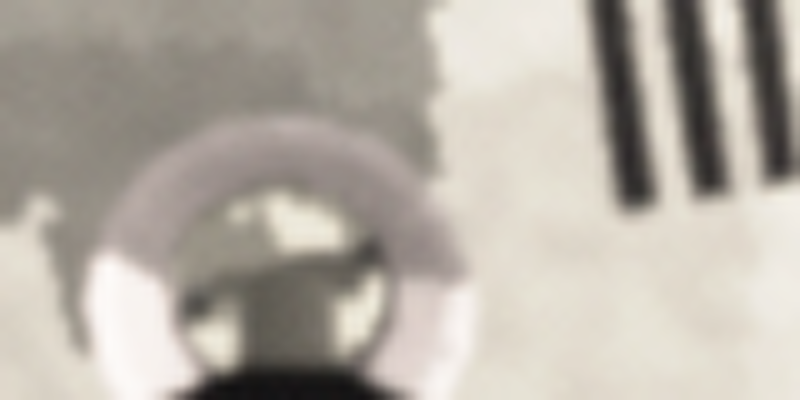

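Call:
{"fn": "carry_out", "kwargs": {"motion": [0,0,0,0,3,0,-1,0,0,0,0,2.5,0,-1,0,0,0,0,2,0,-1,0,0,0,0,0,0,-1,0,0,0,0,0,0,-1]}}

```text
t: 13.8
tool_pos: [0.5513, 0.1842, 0.1857]
orientation: [-0.61, 1.126, -1.646]
force: [-1.7, -0.8, 0.6]
opening: 0.0316
```

```bash
python3 - <<'E'
from h import *
where("R");tq();print(robot.read_state()["q"])
im,m=shot("wrist","w13")
cv2.imwrite("pics/w13z.png",cv2.resize(im[180:220,290:370],None,fx=10,fy=10,interpolation=2))
E
```

```text
tip rel: u -0.0003 yb -0.0018 n -0.0045 theta 1.860 F.n 1.3 F.u -1.1 F.y -1.0 t 13.8
torque n 0.162
[ 0.36754456 -0.25486148  2.0259407  -0.26587819  0.96436003  0.88058785]
```

View pics/w13z.png

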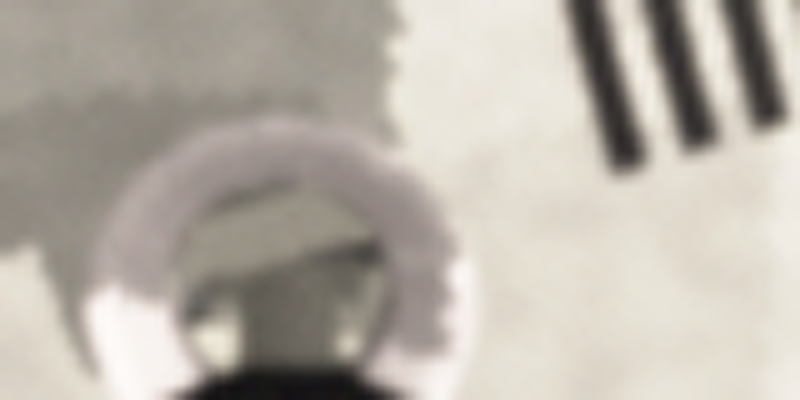

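Call:
{"fn": "carry_out", "kwargs": {"motion": [0,0,0,0,-6,0,-1,0,0,0,0,-6,0,-1,0,-0.005,0,0,-2,0,-1,0,-0.012,0,0,0,0,-1,0,-0.012,0,0,0,0,-1]}}

```text
t: 14.35
tool_pos: [0.5373, 0.1857, 0.2104]
orientation: [-0.801, 0.937, -1.516]
force: [-0.5, 0.9, -0.8]
opening: 0.0317
```

```bash
python3 - <<'E'
from h import *
where("R");tq()
im,m=shot("wrist","w14")
cv2.imwrite("pics/w14z.png",cv2.resize(im[160:220,290:370],None,fx=10,fy=10,interpolation=2))
p,r=pose("L",.225,.035); plan(p,r,11,-1)
E
```

```text
tip rel: u -0.0015 yb -0.0020 n 0.0239 theta 1.600 F.n -0.4 F.u -1.0 F.y 0.9 t 14.35
torque n 0.016
now [0.5377 0.1862 0.2129] dist 0.0699 turn [  0.09 -78.78   0.27]
-0.0063, -0.0008, -0.0003,  0.01, -7.16, 0.02,  -1
-0.0063, -0.0008, 0.0005,  0.01, -7.16, 0.02,  -1
-0.0062, -0.0008, 0.0012,  0.01, -7.16, 0.02,  -1
-0.0060, -0.0008, 0.0020,  0.01, -7.16, 0.02,  -1
-0.0057, -0.0008, 0.0027,  0.01, -7.16, 0.02,  -1
-0.0053, -0.0008, 0.0034,  0.01, -7.16, 0.02,  -1
-0.0048, -0.0008, 0.0040,  0.01, -7.16, 0.02,  -1
-0.0043, -0.0008, 0.0046,  0.01, -7.16, 0.02,  -1
-0.0037, -0.0008, 0.0051,  0.01, -7.16, 0.02,  -1
-0.0030, -0.0008, 0.0055,  0.01, -7.16, 0.02,  -1
-0.0023, -0.0008, 0.0059,  0.01, -7.16, 0.02,  -1
```

View pics/w14z.png

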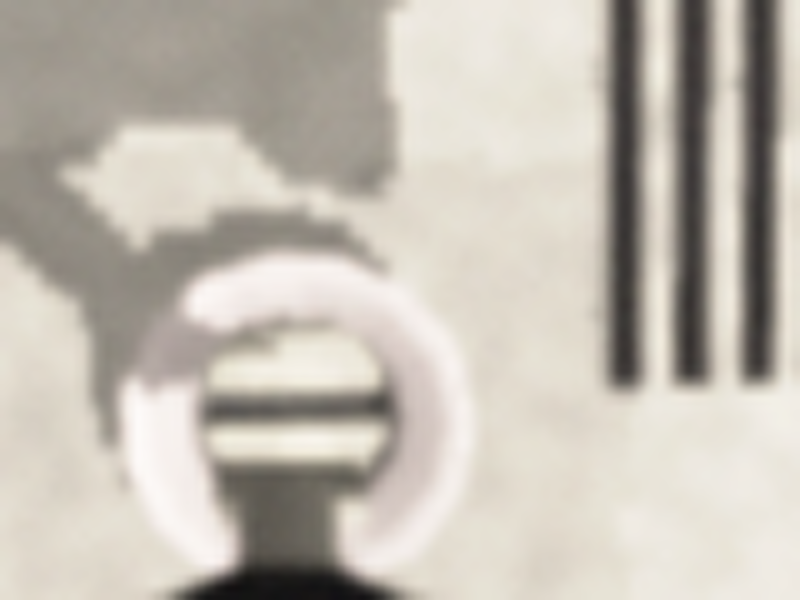

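Call:
{"fn": "carry_out", "kwargs": {"motion": [-0.006,-0.003,0,0,-7,0,-1,-0.006,-0.002,0.001,0,-7,0,-1,-0.006,0,0.001,0,-7,0,-1,-0.006,0,0.002,0,-7,0,-1,-0.006,0,0.003,0,-7,0,-1]}}

```text
t: 14.9
tool_pos: [0.5401, 0.2192, 0.2234]
orientation: [-1.173, 0.459, -1.152]
force: [0.4, 0.0, -0.5]
opening: 0.0315
```

```bash
python3 - <<'E'
from h import *
where("L")
p,r=pose("L",.225,.032); plan(p,r,5,-1)
E
```

```text
tip rel: u 0.0055 yb -0.0374 n 0.0361 theta 0.973 F.n -0.7 F.u 0.1 F.y 0.1 t 14.9
now [0.5401 0.2192 0.2234] dist 0.0368 turn [ -0.28 -42.86   0.44]
-0.0066, 0.0008, 0.0032,  -0.06, -8.57, 0.09,  -1
-0.0060, 0.0008, 0.0042,  -0.06, -8.57, 0.09,  -1
-0.0053, 0.0008, 0.0050,  -0.06, -8.57, 0.09,  -1
-0.0045, 0.0008, 0.0058,  -0.06, -8.57, 0.09,  -1
-0.0036, 0.0008, 0.0064,  -0.06, -8.57, 0.09,  -1
```

Call:
{"fn": "carry_out", "kwargs": {"motion": [-0.006,0,0.003,0,-8.5,0,-1,-0.006,0,0.004,0,-8.5,0,-1,-0.005,0,0.005,0,-8.5,0,-1,-0.004,0,0.005,0,-8.5,0,-1,-0.003,0,0.005,0,-6,0,-1]}}

```text
t: 15.4
tool_pos: [0.5401, 0.2551, 0.2254]
orientation: [-1.479, -0.091, -0.666]
force: [0.1, -0.1, -1.7]
opening: 0.0315
```

```bash
python3 - <<'E'
from h import *
where("L")
p,r=pose("L",.225,.028); plan(p,r,1,-1)
E
```

```text
tip rel: u 0.0039 yb -0.0003 n 0.0397 theta 0.262 F.n -1.5 F.u -0.7 F.y -0.1 t 15.4
now [0.5401 0.2551 0.2254] dist 0.0119 turn [-0.38 -2.12  0.72]
-0.0025, 0.0117, -0.0001,  -0.38, -2.12, 0.72,  -1
```

Call:
{"fn": "carry_out", "kwargs": {"motion": [-0.001,0.003,0,-0.3,-1,0.4,-1,-0.001,0.003,0,0,-0.5,0.2,-1,0,0.002,0,0,0,0,-1,0,0,0,0,0,0,-1,0,0,0,0,0,0,-1]}}

```text
t: 15.9
tool_pos: [0.5424, 0.2557, 0.2181]
orientation: [-1.489, -0.098, -0.643]
force: [-0.1, -0.5, -1.0]
opening: 0.0319
```

```bash
python3 - <<'E'
from h import *
where("L")
p,r=pose("L",.225,.012); plan(p,r,1,-1)
im,m=shot("wrist","w15")
cv2.imwrite("pics/w15z.png",cv2.resize(im[165:225,290:370],None,fx=10,fy=10,interpolation=2))
E
```

```text
tip rel: u 0.0013 yb 0.0005 n 0.0322 theta 0.241 F.n -0.9 F.u -0.5 F.y -0.5 t 15.9
now [0.5424 0.2557 0.2181] dist 0.0202 turn [-0.16 -0.91  0.13]
-0.0009, 0.0202, -0.0006,  -0.16, -0.91, 0.13,  -1
```

View pics/w15z.png

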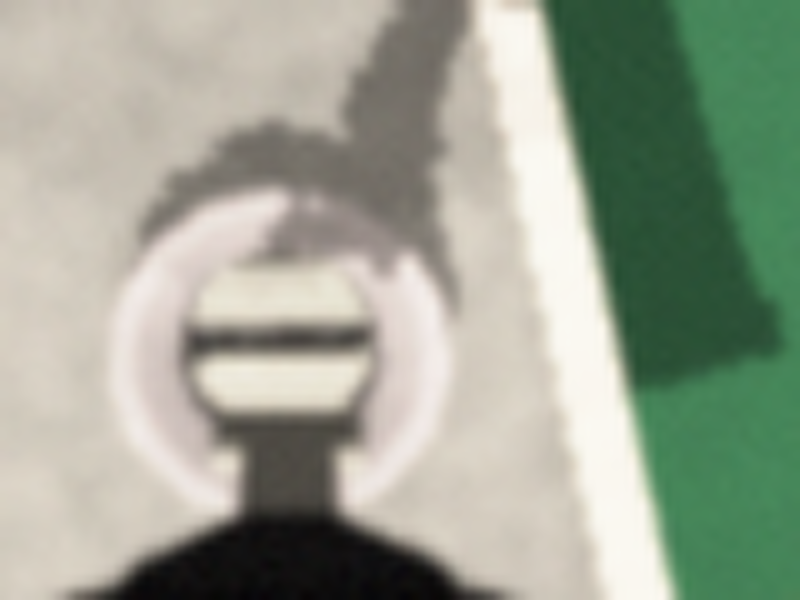

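```bash
python3 - <<'E'
from h import *
im,m=load("w15"); z=lambda x,y:(290+x/10-.5,165+y/10-.5)
for h in (.030,.032,.034): rel(z(280,337),h,m,tippx=z(290.5,416))
E
```

```text
tip [1.800e-03 1.152e-01 1.000e-04] slot [-0.0004  0.1452 -0.001 ] move x,z [-0.0021 -0.0011]
tip [1.800e-03 1.152e-01 1.000e-04] slot [ 1.000e-04  1.472e-01 -1.000e-03] move x,z [-0.0017 -0.0011]
tip [1.800e-03 1.152e-01 1.000e-04] slot [ 0.0005  0.1492 -0.001 ] move x,z [-0.0012 -0.0011]
```

Call:
{"fn": "carry_out", "kwargs": {"motion": [-0.0013,0.002,-0.001,-0.1,-1.2,0.1,-1,0,0.004,0,0,-0.5,0,-1,0,0.004,0,0,0,0,-1,0,0.003,0,0,0,0,-1,0,0,0,0,0,0,-1]}}

```text
t: 16.45
tool_pos: [0.5472, 0.2541, 0.2046]
orientation: [-1.502, -0.12, -0.619]
force: [-0.2, -0.0, -1.3]
opening: 0.0316
```

```bash
python3 - <<'E'
from h import *
where("L")
im,m=shot("wrist","w16")
cv2.imwrite("pics/w16z.png",cv2.resize(im[180:220,290:370],None,fx=10,fy=10,interpolation=2))
E
```

```text
tip rel: u -0.0006 yb -0.0007 n 0.0179 theta 0.210 F.n -1.1 F.u -0.8 F.y -0.0 t 16.45
```

View pics/w16z.png

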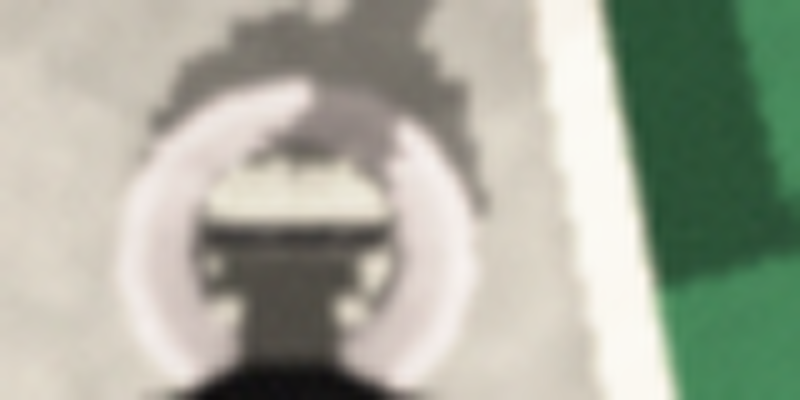

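```bash
python3 - <<'E'
from h import *
im,m=load("w16"); z=lambda x,y:(290+x/10-.5,180+y/10-.5)
for h in (.016,.018): rel(z(296,236),h,m,tippx=z(290.5,262))
E
```

```text
tip [1.400e-03 1.152e-01 1.000e-04] slot [0.0016 0.1312 0.0007] move x,z [0.0002 0.0006]
tip [1.400e-03 1.152e-01 1.000e-04] slot [0.0021 0.1332 0.0007] move x,z [0.0007 0.0006]
```

Call:
{"fn": "carry_out", "kwargs": {"motion": [0.0005,0.003,0.0005,0,0,0,-1,0,0.004,0,0,0,0,-1,0,0.003,0,0,0,0,-1,0,0.002,0,0,0,0,-1,0,0,0,0,0,0,-1]}}

```text
t: 17.0
tool_pos: [0.5538, 0.2539, 0.1936]
orientation: [-1.501, -0.12, -0.619]
force: [0.1, 0.4, -1.6]
opening: 0.0315
```

```bash
python3 - <<'E'
from h import *
where("L")
p,r=pose("L",.215,.0); plan(p,r,1,-1)
E
```

```text
tip rel: u 0.0002 yb -0.0001 n 0.0051 theta 0.210 F.n -1.5 F.u -0.7 F.y 0.5 t 17.0
now [0.5538 0.2539 0.1936] dist 0.0051 turn [-0.04  0.29  0.03]
-0.0002, 0.0051, 0.0002,  -0.04, 0.29, 0.03,  -1
```

Call:
{"fn": "carry_out", "kwargs": {"motion": [0,0.002,0,0,0,0,-1,0,0.0015,0,0,0,0,-1,0,0.0015,0,0,0,0,-1,0,0.0015,0,0,0,0,-1,0,0.001,0,0,0,0,-1]}}

```text
t: 17.5
tool_pos: [0.5576, 0.2536, 0.1867]
orientation: [-1.501, -0.121, -0.619]
force: [-0.2, 0.2, -0.6]
opening: 0.0318
```

```bash
python3 - <<'E'
from h import *
where("L")
im,m=shot("wrist","w17")
cv2.imwrite("pics/w17z.png",cv2.resize(im[180:220,290:370],None,fx=10,fy=10,interpolation=2))
E
```

```text
tip rel: u 0.0005 yb 0.0000 n -0.0028 theta 0.210 F.n -0.4 F.u -0.5 F.y 0.1 t 17.5
```

View pics/w17z.png

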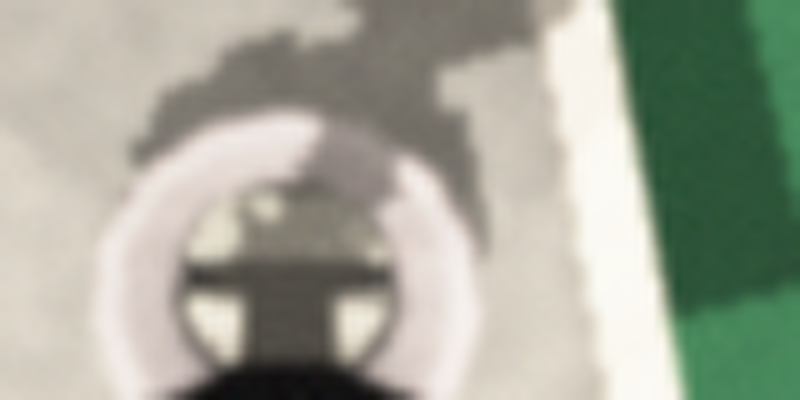

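In the slot, as for the right one. Slightly deeper, hold, then turn.

Call:
{"fn": "carry_out", "kwargs": {"motion": [-0.0003,0.0012,0,0,0,0,-1,0,0.0008,0,0,0,0,-1,0,0,0,0,0,0,-1,0,0,0,0,0,0,-1,0,0,0,0,0,0,-1]}}

```text
t: 18.05
tool_pos: [0.5581, 0.2536, 0.1851]
orientation: [-1.501, -0.12, -0.619]
force: [-0.4, 0.2, -0.5]
opening: 0.0318
```

```bash
python3 - <<'E'
from h import *
where("L")
E
```

```text
tip rel: u 0.0002 yb 0.0001 n -0.0044 theta 0.210 F.n -0.2 F.u -0.6 F.y 0.1 t 18.05
```

Call:
{"fn": "carry_out", "kwargs": {"motion": [0,0,0.0002,0,5,0,-1,0,0,0.0002,0,6,0,-1,0,0,0.0002,0,6,0,-1,0,0,0.0002,0,6,0,-1,0,0,0,0,2,0,-1]}}

```text
t: 18.55
tool_pos: [0.5589, 0.2539, 0.1855]
orientation: [-1.327, 0.227, -0.943]
force: [-3.0, -0.5, 0.6]
opening: 0.0321
```

```bash
python3 - <<'E'
from h import *
where("L");tq()
p,r=pose("L",1.8,-.0045); plan(p,r,10,-1)
E
```

```text
tip rel: u 0.0009 yb -0.0003 n -0.0044 theta 0.663 F.n 1.8 F.u -2.3 F.y -0.8 t 18.55
torque n 0.086
now [0.5589 0.2539 0.1855] dist 0.0015 turn [-1.100e-01  6.516e+01  3.000e-02]
0.0000, 0.0000, 0.0001,  -0.01, 6.52, 0.00,  -1
-0.0000, 0.0000, 0.0001,  -0.01, 6.52, 0.00,  -1
-0.0000, 0.0000, 0.0001,  -0.01, 6.52, 0.00,  -1
-0.0000, 0.0000, 0.0001,  -0.01, 6.52, 0.00,  -1
-0.0001, 0.0000, 0.0001,  -0.01, 6.52, 0.00,  -1
-0.0001, 0.0000, 0.0001,  -0.01, 6.52, 0.00,  -1
-0.0001, 0.0000, 0.0001,  -0.01, 6.52, 0.00,  -1
-0.0001, 0.0000, 0.0001,  -0.01, 6.52, 0.00,  -1
-0.0001, 0.0000, 0.0001,  -0.01, 6.52, 0.00,  -1
-0.0001, 0.0000, 0.0001,  -0.01, 6.52, 0.00,  -1
```

Call:
{"fn": "carry_out", "kwargs": {"motion": [-0.0003,0,0.0003,0,7,0,-1,0,0,0.0002,0,7,0,-1,0,0,0.0002,0,7,0,-1,0,0,0.0002,0,7,0,-1,0,0,0,0,2,0,-1]}}

```text
t: 19.05
tool_pos: [0.5591, 0.2538, 0.1856]
orientation: [-1.047, 0.643, -1.294]
force: [-2.3, -0.1, 0.9]
opening: 0.0321
```

Call:
{"fn": "carry_out", "kwargs": {"motion": [-0.0003,0,0.0003,0,6,0,-1,-0.0002,0,0.0002,0,6,0,-1,0,0,0.0002,0,6,0,-1,0,0,0.0002,0,4,0,-1,0,0,0,0,1,0,-1]}}

```text
t: 19.55
tool_pos: [0.5592, 0.2537, 0.1857]
orientation: [-0.781, 0.956, -1.528]
force: [-2.1, -0.4, 0.5]
opening: 0.032
```

```bash
python3 - <<'E'
from h import *
where("L");tq()
im,m=shot("wrist","w18")
cv2.imwrite("pics/w18z.png",cv2.resize(im[180:220,290:370],None,fx=10,fy=10,interpolation=2))
E
```

```text
tip rel: u -0.0002 yb -0.0017 n -0.0044 theta 1.626 F.n 1.3 F.u -1.6 F.y -0.7 t 19.55
torque n 0.063
```

View pics/w18z.png

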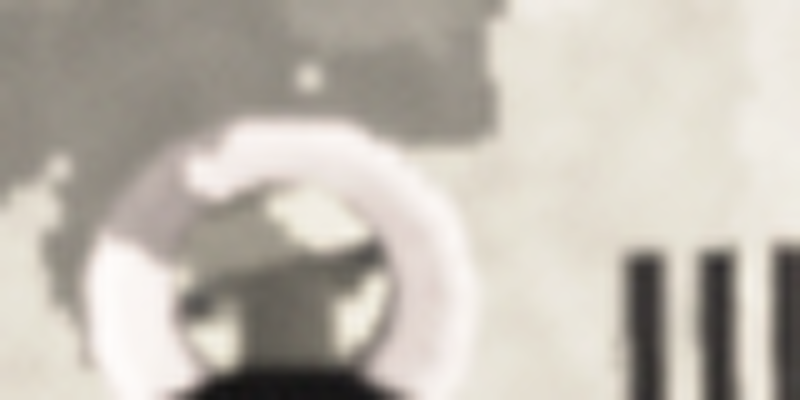

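Call:
{"fn": "carry_out", "kwargs": {"motion": [0,0,0,0,4,0,-1,0,0,0,0,4,0,-1,0,0,0,0,3,0,-1,0,0,0,0,2,0,-1,0,0,0,0,0,0,-1]}}

```text
t: 20.1
tool_pos: [0.5592, 0.2536, 0.1856]
orientation: [-0.617, 1.12, -1.64]
force: [-2.8, -0.2, 0.1]
opening: 0.0318
```

```bash
python3 - <<'E'
from h import *
where("L");tq()
E
```

```text
tip rel: u -0.0006 yb -0.0018 n -0.0044 theta 1.850 F.n 1.3 F.u -2.4 F.y -0.6 t 20.1
torque n 0.142
```

Call:
{"fn": "carry_out", "kwargs": {"motion": [0,0,0,0,2,0,-1,0,0,0,0,0,0,-1,0,0,0,0,-6,0,-1,0,0,0,0,-6,0,-1,0,-0.005,0,0,-2,0,-1]}}

```text
t: 20.6
tool_pos: [0.557, 0.2537, 0.1894]
orientation: [-0.785, 0.952, -1.526]
force: [0.0, -0.6, -0.4]
opening: 0.0317
```

Call:
{"fn": "carry_out", "kwargs": {"motion": [0,-0.012,0,0,0,0,-1,0,-0.014,0,0,0,0,-1,0,-0.01,0,0,0,0,-1,0,-0.005,0,0,0,0,-1,0,0,0,0,0,0,-1]}}

```text
t: 21.1
tool_pos: [0.5376, 0.2568, 0.2309]
orientation: [-0.784, 0.948, -1.524]
force: [-0.1, 0.1, -0.4]
opening: 0.0316
```

```bash
python3 - <<'E'
from h import *
where("L");tq()
im,m=shot("wrist","w19")
cv2.imwrite("pics/w19z.png",cv2.resize(im[110:230,270:390],None,fx=5,fy=5,interpolation=2))
E
```

```text
tip rel: u 0.0011 yb -0.0009 n 0.0458 theta 1.617 F.n -0.3 F.u -0.3 F.y 0.1 t 21.1
torque n -0.054
```

View pics/w19z.png

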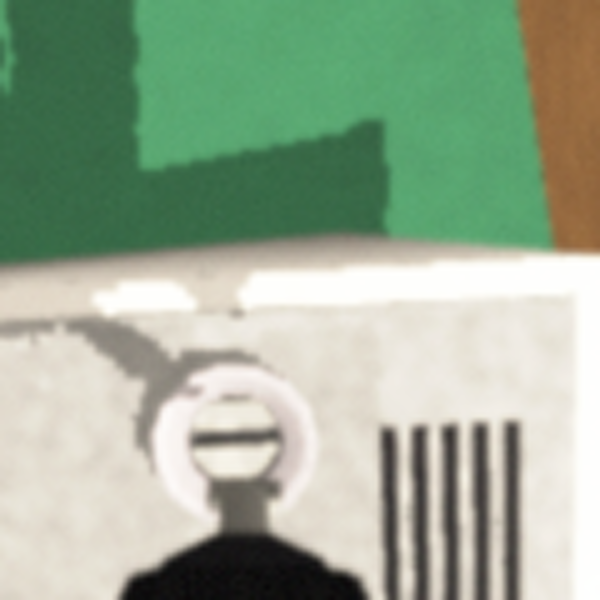

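```bash
python3 - <<'E'
from h import *
H=frame([0,0,-1],[1,0,0])
s=robot.read_state();plan(s["tool_pos"]+[-.01,-.03,.13],rot(s["orientation"]),4,-1)
E
```

```text
now [0.5376 0.2567 0.2305] dist 0.1338 turn [0. 0. 0.]
0.0072, -0.0296, 0.0137,  0.00, 0.00, 0.00,  -1
0.0072, -0.0296, 0.0137,  0.00, 0.00, 0.00,  -1
0.0072, -0.0296, 0.0137,  0.00, 0.00, 0.00,  -1
0.0072, -0.0296, 0.0137,  0.00, 0.00, 0.00,  -1
```

Call:
{"fn": "carry_out", "kwargs": {"motion": [0.007,-0.025,0.012,0,0,0,-1,0.007,-0.03,0.014,0,0,0,-1,0.007,-0.03,0.014,0,0,0,-1,0.007,-0.03,0.014,0,0,0,-1,0.01,-0.005,0.005,0,0,0,-1]}}

```text
t: 21.65
tool_pos: [0.5271, 0.2158, 0.3619]
orientation: [-0.794, 0.951, -1.523]
force: [0.4, 0.2, -0.8]
opening: 0.0316
```

```bash
python3 - <<'E'
from h import *
H=frame([0,0,-1],[1,0,0])
plan(np.array([.577,-.177,.35]),H,12,-1)
E
```

```text
now [0.5271 0.2158 0.3619] dist 0.3961 turn [-26.71  -9.     1.31]
0.0317, 0.0046, 0.0080,  -2.23, -0.75, 0.11,  -1
0.0318, 0.0043, 0.0077,  -2.23, -0.75, 0.11,  -1
0.0319, 0.0039, 0.0075,  -2.23, -0.75, 0.11,  -1
0.0320, 0.0036, 0.0072,  -2.23, -0.75, 0.11,  -1
0.0321, 0.0032, 0.0069,  -2.23, -0.75, 0.11,  -1
0.0322, 0.0029, 0.0066,  -2.23, -0.75, 0.11,  -1
0.0323, 0.0026, 0.0063,  -2.23, -0.75, 0.11,  -1
0.0324, 0.0023, 0.0060,  -2.23, -0.75, 0.11,  -1
0.0325, 0.0020, 0.0056,  -2.23, -0.75, 0.11,  -1
0.0325, 0.0017, 0.0053,  -2.23, -0.75, 0.11,  -1
0.0326, 0.0015, 0.0049,  -2.23, -0.75, 0.11,  -1
0.0327, 0.0012, 0.0045,  -2.23, -0.75, 0.11,  -1
```

Call:
{"fn": "carry_out", "kwargs": {"motion": [0.032,0.003,0.008,-2.2,-0.7,0.1,-1,0.032,0.003,0.008,-2.2,-0.7,0.1,-1,0.032,0.003,0.007,-2.2,-0.7,0.1,-1,0.032,0.003,0.007,-2.2,-0.7,0.1,-1,0.032,0.003,0.007,-2.2,-0.7,0.1,-1]}}

```text
t: 22.15
tool_pos: [0.5449, 0.0488, 0.3562]
orientation: [-0.975, 1.066, -1.394]
force: [0.2, 0.5, -0.7]
opening: 0.0315
```

```bash
python3 - <<'E'
from h import *
H=frame([0,0,-1],[1,0,0])
plan(np.array([.577,-.177,.35]),H,7,-1)
E
```

```text
now [0.5449 0.0488 0.3562] dist 0.2281 turn [-15.25  -5.02   0.58]
0.0317, 0.0028, 0.0069,  -2.18, -0.72, 0.08,  -1
0.0318, 0.0025, 0.0066,  -2.18, -0.72, 0.08,  -1
0.0319, 0.0022, 0.0063,  -2.18, -0.72, 0.08,  -1
0.0320, 0.0019, 0.0060,  -2.18, -0.72, 0.08,  -1
0.0321, 0.0016, 0.0057,  -2.18, -0.72, 0.08,  -1
0.0321, 0.0014, 0.0053,  -2.18, -0.72, 0.08,  -1
0.0322, 0.0011, 0.0050,  -2.18, -0.72, 0.08,  -1
```

Call:
{"fn": "carry_out", "kwargs": {"motion": [0.032,0.002,0.007,-2.2,-0.7,0.1,-1,0.032,0.002,0.007,-2.2,-0.7,0.1,-1,0.032,0.002,0.006,-2.2,-0.7,0.1,-1,0.032,0.001,0.006,-2.2,-0.7,0.1,-1,0.032,0.001,0.006,-2.2,-0.7,0.1,-1]}}

```text
t: 22.65
tool_pos: [0.5658, -0.1227, 0.3453]
orientation: [-1.151, 1.187, -1.255]
force: [0.3, 1.2, -1.5]
opening: 0.0316
```

```bash
python3 - <<'E'
from h import *
H=frame([0,0,-1],[1,0,0])
plan(np.array([.577,-.177,.32]),H,3,-1)
E
```

```text
now [ 0.5658 -0.1227  0.3453] dist 0.061 turn [-3.37 -1.61 -0.14]
0.0180, 0.0086, 0.0038,  -1.12, -0.54, -0.05,  -1
0.0181, 0.0085, 0.0038,  -1.12, -0.54, -0.05,  -1
0.0181, 0.0085, 0.0038,  -1.12, -0.54, -0.05,  -1
```

Call:
{"fn": "carry_out", "kwargs": {"motion": [0.018,0.002,0.004,-1.2,-0.5,0,-1,0.016,0.004,0.004,-1.2,-0.5,0,-1,0.01,0.004,0.002,-0.6,-0.4,0,-1,0,0,0,0,0,0,-1,0,0,0,0,0,0,-1]}}

```text
t: 23.15
tool_pos: [0.5734, -0.1748, 0.325]
orientation: [-1.205, 1.226, -1.209]
force: [0.8, 1.2, -0.1]
opening: 0.0314
```

```bash
python3 - <<'E'
from h import *
H=frame([0,0,-1],[1,0,0])
plan(np.array([.577,-.177,.23]),H,3,-1)
im,m=shot("wrist","w20")
cv2.imwrite("pics/w20z.png",cv2.resize(im[100:250,230:420],None,fx=4,fy=4,interpolation=2))
E
```

```text
now [ 0.5734 -0.1748  0.325 ] dist 0.0951 turn [ 0.43 -0.62 -0.35]
0.0009, 0.0317, 0.0014,  0.14, -0.21, -0.12,  -1
0.0009, 0.0317, 0.0014,  0.14, -0.21, -0.12,  -1
0.0008, 0.0317, 0.0013,  0.14, -0.21, -0.12,  -1
```

View pics/w20z.png

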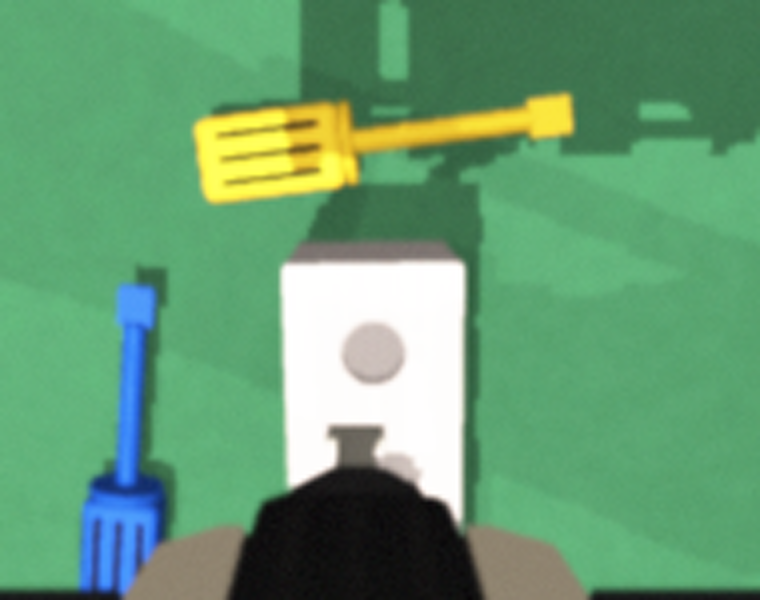

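Call:
{"fn": "carry_out", "kwargs": {"motion": [0.001,0.02,0.002,0.2,-0.3,-0.2,-1,0.001,0.03,0.001,0.1,-0.2,-0.1,-1,0,0.025,0,0,0,0,-1,0,0.005,0,0,0,0,-1,0,0,0,0,0,0,-1]}}

```text
t: 23.7
tool_pos: [0.5773, -0.172, 0.2471]
orientation: [-1.207, 1.202, -1.211]
force: [0.9, 0.7, -0.4]
opening: 0.0318
```

```bash
python3 - <<'E'
from h import *
H=frame([0,0,-1],[1,0,0])
plan(np.array([.577,-.177,.23]),H,1,-1)
im,m=shot("wrist","w21")
cv2.imwrite("pics/w21z.png",cv2.resize(im[130:250,250:390],None,fx=5,fy=5,interpolation=2))
E
```

```text
now [ 0.5773 -0.172   0.2471] dist 0.0178 turn [-0.35  0.18  0.06]
0.0050, 0.0171, -0.0004,  -0.35, 0.18, 0.06,  -1
```

View pics/w21z.png

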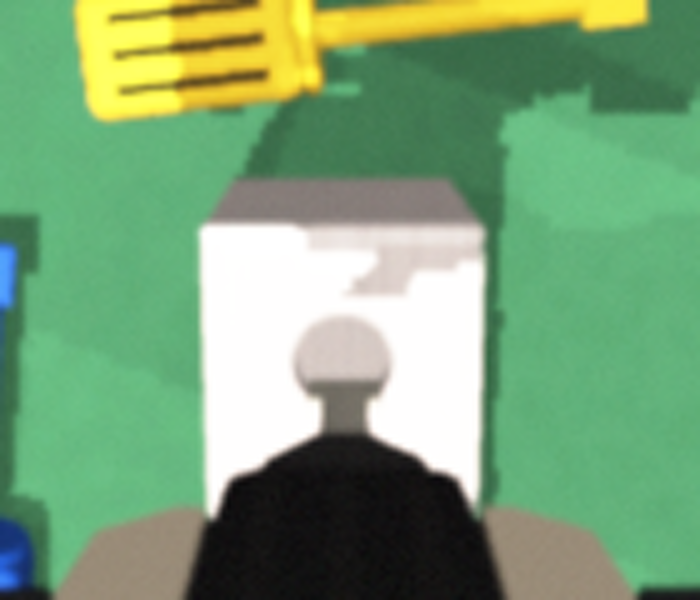

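Call:
{"fn": "carry_out", "kwargs": {"motion": [0.003,0.003,0,-0.2,0.1,0,-1,0.001,0.005,0,-0.1,0,0,-1,0,0.003,0,0,0,0,-1,0,0,0,0,0,0,-1,0,0,0,0,0,0,-1]}}

```text
t: 24.25
tool_pos: [0.5797, -0.1769, 0.2412]
orientation: [-1.207, 1.2, -1.215]
force: [0.5, 0.0, -1.0]
opening: 0.0318
```

```bash
python3 - <<'E'
from h import *
H=frame([0,0,-1],[1,0,0])
plan(np.array([.577,-.177,.22]),H,1,-1)
im,m=shot("wrist","w22")
cv2.imwrite("pics/w22z.png",cv2.resize(im[130:250,250:390],None,fx=5,fy=5,interpolation=2))
E
```

```text
now [ 0.5797 -0.1769  0.2412] dist 0.0214 turn [-0.46  0.08  0.23]
-0.0000, 0.0212, -0.0028,  -0.46, 0.08, 0.23,  -1
```

View pics/w22z.png

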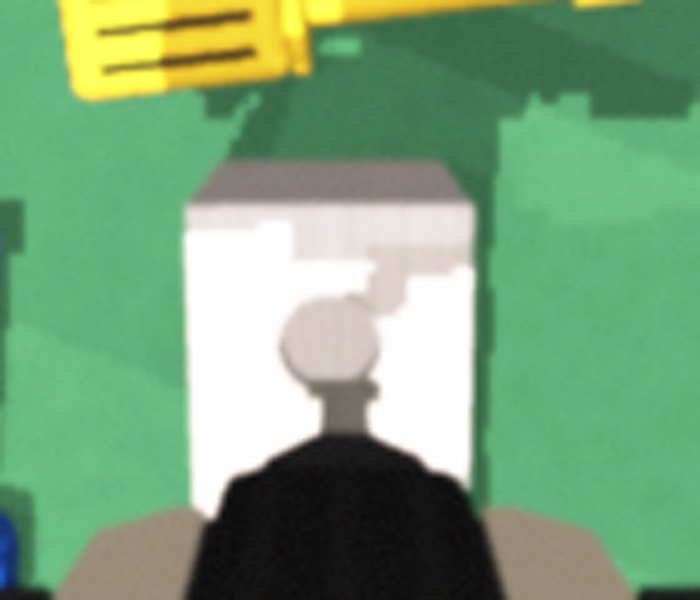

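Call:
{"fn": "carry_out", "kwargs": {"motion": [0,0.003,-0.002,-0.3,0,0.2,-1,0,0.005,-0.001,-0.1,0,0,-1,0,0.003,0,0,0,0,-1,0,0,0,0,0,0,-1,0,0,0,0,0,0,-1]}}

```text
t: 24.8
tool_pos: [0.5763, -0.1769, 0.229]
orientation: [-1.21, 1.208, -1.208]
force: [0.6, 0.2, -0.8]
opening: 0.0319
```

```bash
python3 - <<'E'
from h import *
H=frame([0,0,-1],[1,0,0])
plan(np.array([.577,-.177,.19]),H,1,-1)
im,m=shot("wrist","w23")
cv2.imwrite("pics/w23z.png",cv2.resize(im[150:250,250:390],None,fx=5,fy=5,interpolation=2))
im,m=load("w22"); z=lambda x,y:(250+x/5-.5,130+y/5-.5); rel(z(330,341),.031,m,tippx=z(343,380))
E
```

```text
now [ 0.5763 -0.1769  0.229 ] dist 0.039 turn [-0.    0.07 -0.  ]
0.0001, 0.0390, 0.0007,  -0.00, 0.07, -0.00,  -1
tip [ 0.0012  0.1152 -0.0003] slot [-0.0007  0.1462 -0.0031] move x,z [-0.0019 -0.0028]
```

View pics/w23z.png

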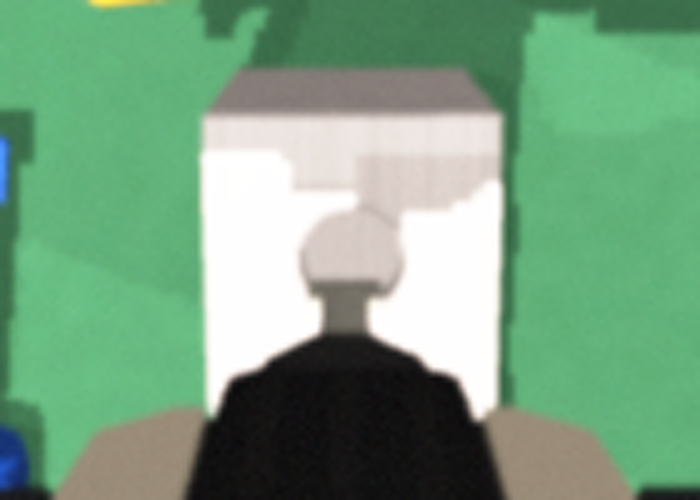

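Call:
{"fn": "carry_out", "kwargs": {"motion": [0,0.006,0.001,0,0,0,-1,0,0.007,0,0,0,0,-1,0,0.007,0,0,0,0,-1,0,0.003,0,0,0,0,-1,0,0,0,0,0,0,-1]}}

```text
t: 25.35
tool_pos: [0.5772, -0.1768, 0.2035]
orientation: [-1.21, 1.209, -1.208]
force: [0.8, 0.4, -0.8]
opening: 0.0317
```

```bash
python3 - <<'E'
from h import *
H=frame([0,0,-1],[1,0,0])
plan(np.array([.577,-.177,.17]),H,1,-1)
im,m=shot("wrist","w24")
cv2.imwrite("pics/w24z.png",cv2.resize(im[150:250,250:390],None,fx=5,fy=5,interpolation=2))
E
```

```text
now [ 0.5772 -0.1768  0.2035] dist 0.0335 turn [ 0.02  0.08 -0.01]
0.0002, 0.0335, -0.0002,  0.02, 0.08, -0.01,  -1
```

View pics/w24z.png

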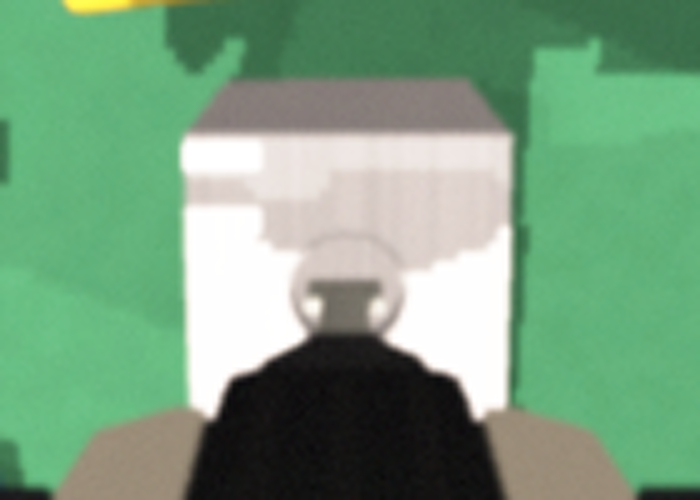

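Call:
{"fn": "carry_out", "kwargs": {"motion": [0,0.008,0,0,0,0,-1,0,0.01,0,0,0,0,-1,0,0.01,0,0,0,0,-1,0,0.004,0,0,0,0,-1,0,0,0,0,0,0,-1]}}

```text
t: 25.9
tool_pos: [0.5772, -0.1768, 0.1687]
orientation: [-1.21, 1.209, -1.208]
force: [-0.0, 0.5, -1.6]
opening: 0.0318
```

```bash
python3 - <<'E'
from h import *
H=frame([0,0,-1],[1,0,0])
plan(np.array([.577,-.177,.126]),H,1,-1)
E
```

```text
now [ 0.5772 -0.1768  0.1687] dist 0.0427 turn [ 0.02  0.08 -0.01]
0.0002, 0.0427, -0.0001,  0.02, 0.08, -0.01,  -1
```

Call:
{"fn": "carry_out", "kwargs": {"motion": [0,0.008,0,0,0,0,-1,0,0.01,0,0,0,0,-1,0,0.01,0,0,0,0,-1,0,0.005,0,0,0,0,-1,0,0,0,0,0,0,-1]}}

```text
t: 26.4
tool_pos: [0.577, -0.1767, 0.1325]
orientation: [-1.21, 1.209, -1.208]
force: [0.5, 0.1, -0.4]
opening: 0.032
```

```bash
python3 - <<'E'
from h import *
H=frame([0,0,-1],[1,0,0])
plan(np.array([.577,-.177,.1255]),H,1,-1); print(robot.read_state()["force"])
E
```

```text
now [ 0.577  -0.1767  0.1325] dist 0.007 turn [ 0.04  0.08 -0.02]
0.0003, 0.0070, -0.0000,  0.04, 0.08, -0.02,  -1
[ 0.4713105   0.14677507 -0.38688593]
```

Call:
{"fn": "carry_out", "kwargs": {"motion": [0,0.003,0,0,0,0,-1,0,0.002,0,0,0,0,-1,0,0.0015,0,0,0,0,-1,0,0.001,0,0,0,0,-1,0,0,0,0,0,0,-1]}}

```text
t: 26.9
tool_pos: [0.5776, -0.1769, 0.1253]
orientation: [-1.21, 1.208, -1.209]
force: [0.3, 0.5, -1.1]
opening: 0.0317
```

```bash
python3 - <<'E'
from h import *
s=robot.read_state();print(s["force"],s["tool_pos"])
E
```

```text
[ 0.27707818  0.48550326 -1.05796238] [ 0.57759678 -0.17694125  0.12529041]
```

Call:
{"fn": "carry_out", "kwargs": {"motion": [0,0.0005,0,0,0,0,-1,0,0,0,0,0,0,-0.25,0,0,0,0,0,0,-0.1,0,0,0,0,0,0,0.1,0,0,0,0,0,0,0.2]}}

```text
t: 27.4
tool_pos: [0.5785, -0.1773, 0.1262]
orientation: [-1.209, 1.206, -1.21]
force: [-0.3, -1.0, 0.1]
opening: 0.0527
```

Call:
{"fn": "carry_out", "kwargs": {"motion": [0,0,0,0,0,0,0.2,0,0,0,0,0,0,0.2,0,0,0,0,0,0,0.2,0,0,0,0,0,0,0.2,0,0,0,0,0,0,0.2]}}

```text
t: 27.9
tool_pos: [0.5785, -0.1773, 0.1263]
orientation: [-1.208, 1.205, -1.21]
force: [0.7, -1.2, 0.4]
opening: 0.0557
```

```bash
python3 - <<'E'
from h import *
H=frame([0,0,-1],[1,0,0])
plan(np.array([.577,-.177,.20]),H,1,.2); print(robot.read_state()["force"])
im,m=shot("wrist","w25")
E
```

```text
now [ 0.5785 -0.1773  0.1263] dist 0.0737 turn [-0.17  0.08  0.07]
-0.0003, -0.0737, -0.0013,  -0.17, 0.08, 0.07,  0.2
[ 0.67437543 -1.16045936  0.37279518]
```

View pics/w25.png

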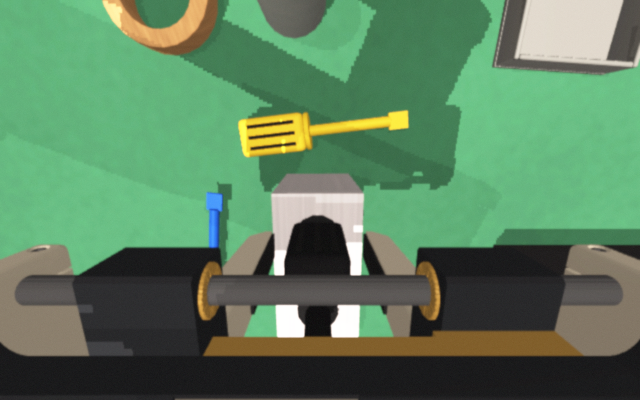

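Upright and centred between the open jaws. Retreat straight up.

Call:
{"fn": "carry_out", "kwargs": {"motion": [0,-0.01,-0.001,-0.1,0,0,0.2,0,-0.012,0,0,0,0,0.2,0,-0.015,0,0,0,0,0.2,0,-0.02,0,0,0,0,0.2,0,-0.02,0,0,0,0,0.2]}}

```text
t: 28.45
tool_pos: [0.5759, -0.1767, 0.2068]
orientation: [-1.212, 1.21, -1.207]
force: [0.4, -0.2, 0.9]
opening: 0.0557
```

Call:
{"fn": "carry_out", "kwargs": {"motion": [0,-0.03,0,0,0,0,0.2,0,-0.03,0,0,0,0,0.2,0,-0.03,0,0,0,0,0.2,0,-0.02,0,0,0,0,0.2,0,0,0,0,0,0,0.2]}}

```text
t: 28.95
tool_pos: [0.5773, -0.1771, 0.334]
orientation: [-1.206, 1.198, -1.216]
force: [-0.6, -0.4, 0.6]
opening: 0.0556
```

```bash
python3 - <<'E'
from h import *
print(robot.read_state()["tool_pos"])
im,m=shot("wrist","w26"); z=.155
c=[[ .5775+a,-.1775+b,.155] for a,b in [(-.016,-.013),(.016,-.013),(.016,.013),(-.016,.013)]]
q=cv2.resize(im[140:290,260:380],None,fx=4,fy=4,interpolation=2)
print(((proj("wrist",np.array(c),m)-[260,140]+.5)*4).round(0)); cv2.imwrite("pics/w26z.png",q)
a,b=shot("side","s26"); cv2.imwrite("pics/s26z.png",cv2.resize(a[140:340,270:410],None,fx=4,fy=3,interpolation=2)[:600])
E
```

```text
[ 0.5773376  -0.17712223  0.33401041]
[[177. 250.]
 [284. 250.]
 [285. 165.]
 [176. 165.]]
```

View pics/w26z.png

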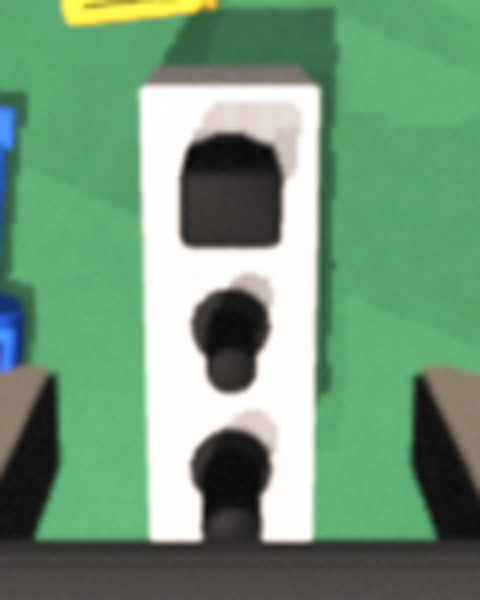

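View pics/s26z.png

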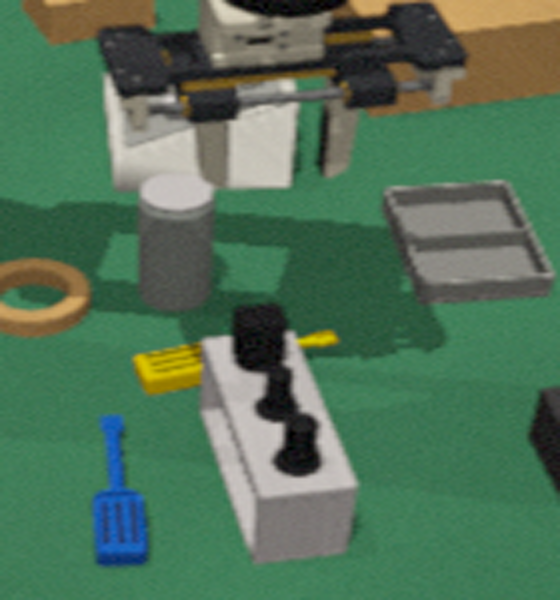

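```bash
python3 - <<'E'
from h import *
a,b=shot("top","t26"); cv2.imwrite("pics/t26z.png",cv2.resize(a[155:215,225:305],None,fx=10,fy=10,interpolation=2))
E
```

```text
(no output)
```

View pics/t26z.png

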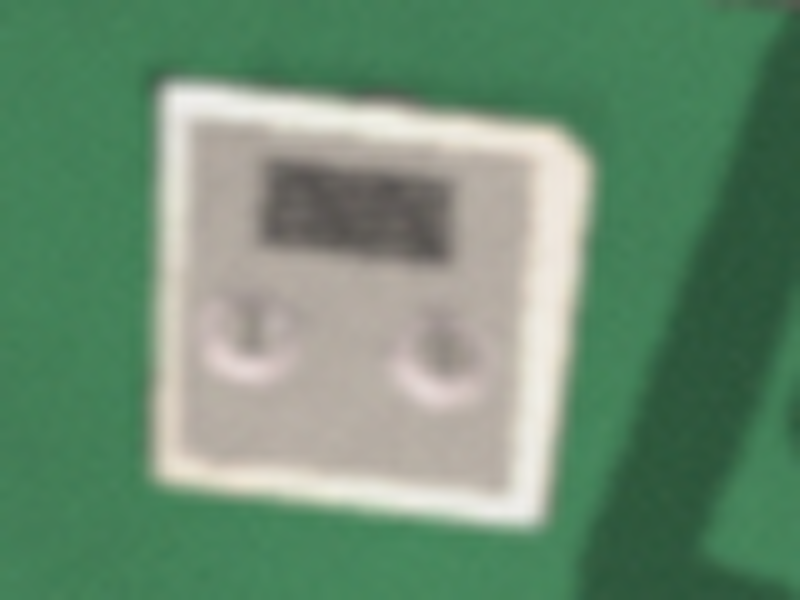

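Both slots, at (250,325) and (443,348) in the crop, now run up and down the slope. The driver is back in its hole and the arm is clear, so I'm handing in.

```bash
python3 - <<'E'
from h import *
print(robot.close_job())
E
```

```text
the job is handed in; nothing more can be done
None
```

Both fasteners look locked, the screwdriver is back in its rack hole, and I handed the job in at about 29 s. The hand-in gives no verdict.

- **Fasteners:** The blade went about 4.4 mm into each slot with almost no force. I turned the right one first, then the left, clockwise until the torque rose from about 0.08 N m of friction to 0.14–0.16 N m at the stop. When I withdrew, each slot was at roughly 1.57 rad. The last top-camera picture shows both running up and down the slope.
- **Screwdriver:** I set it down within about 1 mm of the arm pose I gripped it at, then let go. The wrist and side pictures show it upright in its original hole. The other two rack tools, the can, the tape and the tray look undisturbed. I did not check the link and the carton again at the end.
- **Disagreements:** The wrist-camera calibration was 1–2 mm off the arm's own readings, so I aimed by where the blade and slot appeared together in the picture. The blue and yellow look-alikes stood upright in the first picture but were lying flat by my next one at 2.5 s. I did not knowingly touch them.

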